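Clamp the grinding jars in the bench shaker and wind its timer

ROBOT

A 6-joint arm with a two-finger parallel gripper is mounted at the origin on the work surface. World frame = base frame: x ahead of the robot, y to its left, z up, the work surface at z = 0. Lengths are in m, angles in degrees, forces in N, time in s.
With the tool pointing down it reaches from about 0.35 to 0.875 m from the base axis. Payload 4.2 kg.
Tool frame: the origin (TCP) lies between the finger pads; the fingertips stand 19 mm ahead of it and the grasp point (between the pads) is the TCP; z points along the fingers, y is the line along which they close (so a half turn about z gives the same grasp; the last joint's range is limited). The gripper opens to 87 mm and grips with 3 to 60 N. Pads are 19 mm wide; open, the fingers measure 117 mm over their backs; the gripper's body (75 mm by 190 mm) begins 51 mm behind the grasp point.
Start: joints at [89.931, 22.042, 0.453, 0, -68.411, -14.817], TCP at [0.161, 0.604, 0.208] pointing down, gripper open.
Joint ranges: [-179.83, 179.83], [-69.29, 118.12], [-61.27, 80.66], [-181.25, 117.63], [-171.15, -9.14], [-177.46, 177.46]. Speed limits (degrees/s): [159.86, 159.86, 180, 180, 180, 180].

INTERFACE

Orientations are given as a 3x3 rotation matrix whose columns are the frame's x, y, z axes.
In Python, from station import r gives the robot as it stands.
- The arm moves only by the tool drive_tool, never from a script. Its argument "steps" is one flat list of numbers, 7 for each row, row after row: the turn, a rotation vector about the tool's x, y, z in rad, then the shift along the tool's x, y, z in m, then the opening, from 0 (shut) to 1 (fully open). A call has 1 to 10 rows; each row shifts and turns the commanded pose from where the row before left it, along the tool's axes as they then stand; what a row does not reach is not made up. A row lasts 1/12 s, in which the tool goes at most 41.7 mm and 7.16 degrees, less where a joint would pass 70% of its speed; a pose out of reach is approached as far as the arm can. A call is refused whole if a number of a shift passes 0.0417 or a number of a turn 0.125, either way. A call with a gripper value outside its range is refused whole. The fingers move at their own pace and stop on an object; the grip force is fixed at half the most. Time passes only in rows, so rows that do not move let the fingers close. It gives the time, the measured TCP pose, the force, the opening and the grip force at its end, in the units of the state.
- r.sense(): the state, without advancing time (a new reading comes with each control period).
- r.capture(name): name is "scene" or "side" or "wrist"; returns the picture (420x560x3 uint8, blue, green, red); there is no depth.
- r.camera_params(name): a dict with "camera_matrix" (3x3 intrinsics, pixels), "extrinsics" (4x4, takes a point from world to camera coordinates). Camera axes: x right, y down, z forward; pixel columns grow to the right and rows downward; lengths in m; the calibration is good to about 2 mm. A picture is of the moment at which its call begins: read the wrist's pose just before it. camera_params takes no time and is no camera call; for the wrist camera it gives the pose at the moment of the call.
- r.finish_job(): hands the job in; it is judged then, once.
The state is a dict: "time_s": time; "joints": joint angles; "joint_velocities": joint speeds; "effort": joint torques, N m; "tcp_pos": TCP position; "ee_rot": TCP orientation; "wrist_force": force on the tool from outside, world axes, zero at the start; "moment": the same for the moment, N m; "gripper_width": opening from 0.0 (shut) to 1.0 (fully open); "gripper_force": force on a finger pad.
Only numpy, scipy, OpenCV 4.12 (cv2) and the standard library are available. Lean on these libraries where they do the work, as an engineer would, in place of code of your own. Each camera call takes 0.05 s, during which the arm holds its last target. There are 200 camera calls.

TASK

Get the bench shaker ready for a run: flip its cam lever to free the clamp jaw, draw the jaw right back, stand every steel grinding jar from the bench upright on the platform in one row between the fence and the jaw, then push the jaw up until it stops firmly against the jars and flip the lever over again to lock it. Only then wind the spring timer: turn its wing key clockwise, a part turn at a time, right up to its stop. Leave the other things on the bench where they are.

Things in the scene. Friction and masses are not known exactly. Their poses are not given: they have to be found in the camera images.
- shaker: low white bench shaker, fixed; housing 270 (x) by 330 (y) by 80 mm high; origin at the centre of its underside, x points away from its front, y to its left, z up. In its frame the aluminium platform (flat top at z = 100 mm) covers x -131 to 131, y -45 to 165 mm; right of it, on the control deck at z = 80 mm, stands the timer's key, its axis at x = -15, y = -115 mm
- fence_face (a point): foot of the fixed fence's rubber face at the middle of its length, at platform-top height (x = 0, y = 145 mm in the shaker's frame); axes as the shaker's. The fence is 12 mm thick, 36 mm tall and 262 mm long (along x) on the platform's left edge; its face looks to -y. End rails as tall, 8 mm thick, close the platform at the front and back (inner faces at x = -123 and 123 mm)
- jaw (a joint): travel of the sliding clamp jaw (m): 0 = drawn right back, grows to 0.060 towards the fence (+y of the shaker). Gap to the fence 95 mm at 0, so it meets jars that touch the fence at 0.045. Starts at 0.042 to 0.058. Free, it slides with about 2.5 N (each jar pushed along adds about 1.5 N) and stays where left; locked, it holds against 30 N
- jaw_face (a point): foot of the jaw's clamping face (looks to +y) at the middle of its length, at platform-top height; axes as the shaker's, moves with the jaw. The jaw is a bar 230 mm long (x), 12 mm thick, 36 mm tall; the guide block behind it (to -y, 20 mm tall, ending 58 mm behind this face, x -67 to 93 mm) carries the lever and the post
- jaw_post (a point): top centre of the upright black grip post on the jaw's guide block: 20 mm in diameter, 44 mm tall, its top 62 mm above the platform; 35 mm behind the jaw's face (-y) and 75 mm from its middle towards the shaker's back (+x); axes as the shaker's, moves with the jaw
- cam_lever (a joint): cam lever (rad): 0 = free, leaning 0.6 rad from upright to the shaker's front (-x); 1.5 = locked, leaning 0.9 rad to its back (+x); starts locked. Its axis lies along y, 22 mm above the platform, 35 mm behind the jaw's face, at x = -45 mm in the shaker's frame, and moves with the jaw. Stays where left; turns with 0.05 N m, 0.1 N m beyond 0.8 rad, where the cam bites
- lever_tip (a point): end of the cam lever, 72 mm from its axis, on its centre line; the lever is 10 mm thick and 14 mm wide (along y), its black grip end 15 mm thick and 20 mm wide. Its end stands 82 mm above the platform when free, 67 mm when locked and 94 mm when upright
- timer_key (a joint): angle of the timer's wing key (rad): grows clockwise seen from above, from 0 (run down; wing along the shaker's x) to 5.0, where it comes up against its stop; starts at 0 to 0.6. It winds a spring (0.05 N m at first, 0.08 N m at the end) and stays where left
- key_grip (a point): centre of the steel wing key, on its upright axis, 113 mm above the bench. The wing is a flat plate 44 mm wide along this point's x, 10 mm thick along its y, 26 mm tall, its lower edge 16 mm above the dial plate (top at 83 mm); this frame turns with the key
- jar1: stainless-steel grinding jar with a knurled screw cap: an upright cylinder 50 mm in diameter, 66 mm tall, about 0.25 kg with a heavy base, standing on the bench; origin at the centre of its underside, z up its axis; all jars are alike; absent in some starts
- jar2: stainless-steel grinding jar with a knurled screw cap: an upright cylinder 50 mm in diameter, 66 mm tall, about 0.25 kg with a heavy base, standing on the bench; origin at the centre of its underside, z up its axis; all jars are alike; absent in some starts
- jar3: stainless-steel grinding jar with a knurled screw cap: an upright cylinder 50 mm in diameter, 66 mm tall, about 0.25 kg with a heavy base, standing on the bench; origin at the centre of its underside, z up its axis; all jars are alike; absent in some starts
- jar4: stainless-steel grinding jar with a knurled screw cap: an upright cylinder 50 mm in diameter, 66 mm tall, about 0.25 kg with a heavy base, standing on the bench; origin at the centre of its underside, z up its axis; all jars are alike; absent in some starts
- reagent_bottle: bystander: amber glass bottle with a black cap, 58 mm in diameter, 115 mm tall; origin at the centre of its underside; leave it alone
- capsule_tin: bystander: flat round aluminium tin, 66 mm in diameter, 22 mm tall; origin at the centre of its underside; leave it alone
- tip_box: bystander: grey box with a clear lid, 120 by 80 by 57 mm; origin at the centre of its underside; leave it alone
Mind the look-alikes: they are no part of the job. What is shaped like the jar4 but orange is not meant.

How it is judged:
By the outcome, as a careful person would: the job done as asked, in the order asked, and still so for the second after the job is handed in, with the robot touching nothing.
Of jar1, jar2, jar3, jar4 only 2 to 4 are there at a start; the rules pass over those that are not, and their reading is None.
At some moment in a run one of jar1, jar2, jar3, jar4 may be knocked a few centimetres aside while the robot is not near it.
It also fails if it takes over 210 s, if anything falls off the work surface, if the arm or the gripper's body presses on something with over 40 N, if the wrist force passes 120 N, or if a joint passes its speed limit or range.

## Working session

There is one attempt and no reset: what is moved stays moved. The work goes in short steps, Python scripts to look and compute and a tool call to move; the robot and the scene stay as the last step left them, time stands still between calls to the robot, and variables do not carry over. Pictures are saved under pics/ and viewed, at most 14 in all, crops included, and the job is handed in when it is done.

Besides the shell and the picture viewer there is one more tool, called as name(argument=value, ...) on one line, values as JSON. drive_tool: Moves the arm, as the interface text tells. Its arguments: {"type":"object","properties":{"steps":{"type":"array"}},"required":["steps"]}

```bash
ls; mkdir -p pics; python3 - <<'E'
from station import r
import cv2
for n in ("scene","side","wrist"):
    p=r.camera_params(n); im=r.capture(n); cv2.imwrite(f"pics/{n}0.png",im)
    print(n,p["camera_matrix"].round(1).tolist(),p["extrinsics"].round(3).tolist())
s=r.sense(); print(s)
E
```

```text
pics
scene [[526.8, 0.0, 280.8], [0.0, 526.8, 213.4], [0.0, 0.0, 1.0]] [[0.805, 0.594, -0.008, -0.436], [0.468, -0.643, -0.606, -0.122], [-0.365, 0.484, -0.796, 1.818], [0.0, 0.0, 0.0, 1.0]]
side [[453.9, 0.0, 272.1], [0.0, 453.9, 207.6], [0.0, 0.0, 1.0]] [[0.943, -0.334, 0.016, -0.442], [-0.188, -0.57, -0.8, 0.222], [0.276, 0.751, -0.6, 0.982], [0.0, 0.0, 0.0, 1.0]]
wrist [[316.1, 0.0, 282.2], [0.0, 316.1, 215.1], [0.0, 0.0, 1.0]] [[-0.257, -0.966, 0.002, 0.624], [-0.926, 0.247, 0.286, -0.035], [-0.277, 0.072, -0.958, 0.391], [0.0, 0.0, 0.0, 1.0]]
{'time_s': 0.15, 'joints': array([ 8.99325984e+01,  2.20810465e+01,  3.97249337e-01, -1.99323106e-02,
       -6.84102519e+01, -1.48154660e+01]), 'joint_velocities': array([-0.17474303, -0.10440697,  0.20264305,  0.10608232, -0.14474355,
        0.09000856]), 'effort': array([ 3.35829327e-04, -3.91052699e+01,  1.87585974e+01,  4.22232136e+00,
        1.23409808e-02, -1.36935523e-04]), 'tcp_pos': array([0.16040614, 0.60357166, 0.20670474]), 'ee_rot': array([[ 9.66419987e-01, -2.56967514e-01, -3.25408420e-04],
       [-2.56967698e-01, -9.66418599e-01, -1.64106249e-03],
       [ 1.07219000e-04,  1.66957505e-03, -9.99998601e-01]]), 'wrist_force': array([-0.98010553,  0.03551346, -0.90749865]), 'moment': array([ 0.06551513,  0.0260049 , -0.03358295]), 'gripper_force': 0.0, 'gripper_width': 0.9973282922043385}
```

View pics/scene0.png

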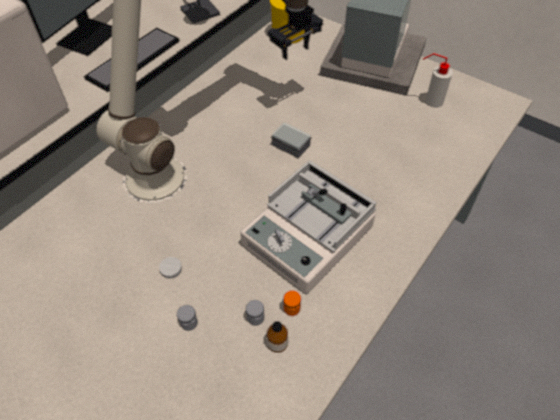

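View pics/side0.png

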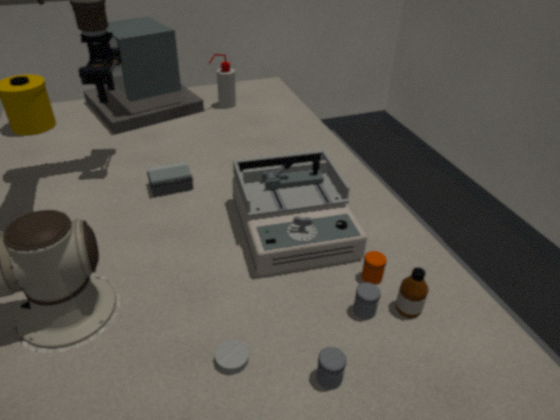

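The candidates for jars are the grey cylinders at scene (187,317) and (255,312). The look-alikes are the orange cylinder at (292,302), the tin at (171,267) and the amber bottle at (277,337). I choose the two grey ones. Next is one close crop of the jars and shaker.

```bash
cat > h.py <<'E'
from station import r
import numpy as np, cv2
def ray(n,u,v,z,P=None):
    p=P or r.camera_params(n); K=p["camera_matrix"];E=p["extrinsics"]
    d=E[:3,:3].T@np.linalg.inv(K)@[u,v,1]; c=-E[:3,:3].T@E[:3,3]
    return c+d*(z-c[2])/d[2]
def proj(n,X,P=None):
    p=P or r.camera_params(n); x=p["camera_matrix"]@(p["extrinsics"]@np.r_[X,1])[:3]
    return x[:2]/x[2]
def rowmove(dx,dy,dz):
    "world shift -> tool axes"
    return r.sense()["ee_rot"].T@np.array([dx,dy,dz])
E
python3 - <<'E'
from h import *
for n,pts in (("scene",[(187,312),(255,307)]),("side",[(332,358),(367,292)])):
    for p in pts: print(n,ray(n,*p,0.066).round(3))
a=cv2.imread("pics/scene0.png")[150:350,150:390]; b=cv2.imread("pics/side0.png")[140:400,220:440]
cv2.imwrite("pics/c1.png",cv2.resize(a,(720,600),interpolation=cv2.INTER_CUBIC))
cv2.imwrite("pics/c2.png",cv2.resize(b[:150],(792,540),interpolation=cv2.INTER_CUBIC))
E
```

```text
scene [ 0.467 -0.329  0.066]
scene [ 0.608 -0.207  0.066]
side [ 0.464 -0.334  0.066]
side [ 0.603 -0.213  0.066]
```

View pics/c1.png

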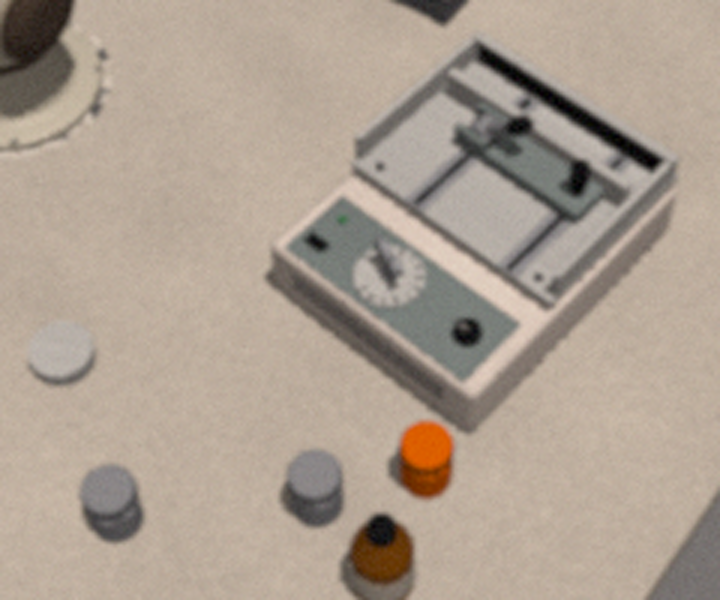

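View pics/c2.png

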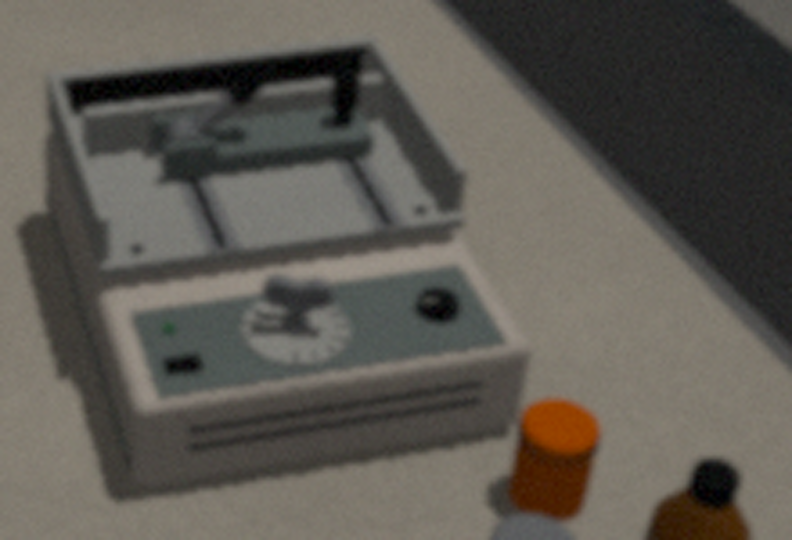

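```bash
cat >> h.py <<'E'
def S(T,p):
    x,y,a=T; c,s=np.cos(a),np.sin(a); return np.array([x+c*p[0]-s*p[1],y+s*p[0]+c*p[1],p[2]])
E
python3 - <<'E'
from h import *
from scipy.optimize import least_squares
c1=lambda u,v:(150+(u+.5)/3-.5,150+(v+.5)/3-.5); c2=lambda u,v:(220+(u+.5)/3.6-.5,140+(v+.5)/3.6-.5)
O=[("scene",c1(275,250),(-.135,-.165,.08)),("scene",c1(470,392),(.135,-.165,.08)),("scene",c1(388,272),(-.015,-.115,.083)),
("scene",c1(552,303),(.131,-.045,.1)),("scene",c1(478,40),(-.131,.157,.136)),("scene",c1(676,162),(.131,.157,.136)),
("side",c2(298,327),(-.015,-.115,.083)),("side",c2(140,412),(-.135,-.165,.08)),("side",c2(525,350),(.135,-.165,.08)),
("side",c2(103,270),(-.131,-.045,.1)),("side",c2(462,220),(.131,-.045,.1)),("side",c2(52,75),(-.131,.157,.136)),("side",c2(372,42),(.131,.157,.136))]
P={n:r.camera_params(n) for n in("scene","side")}
f=lambda T:np.concatenate([proj(n,S(T,X),P[n])-uv for n,uv,X in O])
q=least_squares(f,[.7,0.1,0],loss="soft_l1"); T=q.x
print(T.round(4),np.degrees(T[2]).round(2)); print(f(T).reshape(-1,2).round(1).tolist())
np.save("T.npy",T)
Ti=lambda w:np.array([[np.cos(T[2]),np.sin(T[2])],[-np.sin(T[2]),np.cos(T[2])]])@(w[:2]-T[:2])
print("post",Ti(ray("scene",*c1(580,168),.162)),Ti(ray("side",*c2(346,55),.162)))
print("tip",Ti(ray("scene",*c1(518,124),.167)),Ti(ray("side",*c2(240,90),.167)))
print("key wing",Ti(ray("scene",*c1(380,250),.126)),Ti(ray("scene",*c1(393,268),.126)))
print("axis dirs jar",[S(T,X).round(3).tolist() for X in((-.015,-.115,.113),(0,.145,.1),(0,.1,.1))])
E
```

```text
[ 0.5661  0.108  -0.0929] -5.32
[[-3.1, -1.9], [0.9, 3.0], [0.1, 1.8], [-0.4, 0.9], [-0.2, -3.2], [1.2, -1.3], [-0.5, 0.9], [-1.4, 0.0], [3.3, -0.5], [-0.4, 0.2], [1.1, -0.2], [-1.6, -0.6], [0.8, -1.9]]
post [0.07531459 0.06389719] [0.08275028 0.09083008]
tip [-0.00228121  0.06389618] [-0.00956411  0.05262079]
key wing [-0.02244086 -0.11811782] [ 0.0009022  -0.12549795]
axis dirs jar [[0.54, -0.005, 0.113], [0.58, 0.252, 0.1], [0.575, 0.208, 0.1]]
```

The two grey jars are confirmed in c1 at (110,490) and (315,475), with the orange look-alike at (427,458). The lever leans to the back and the jaw is forward. I'm moving above the shaker for the wrist view.

drive_tool(steps=[0, 0, 0, 0.0256, 0.0165, -0.0035, 0, 0, 0, 0, 0.0256, 0.0165, -0.0035, 0, 0, 0, 0, 0.0256, 0.0165, -0.0035, 0, 0, 0, 0, 0.0256, 0.0165, -0.0035, 0, 0, 0, 0, 0.0256, 0.0165, -0.0035, 0, 0, 0, 0, 0.0256, 0.0165, -0.0035, 0, 0, 0, 0, 0.0256, 0.0165, -0.0035, 0, 0, 0, 0, 0.0256, 0.0165, -0.0035, 0, 0, 0, 0, 0.0256, 0.0165, -0.0035, 0, 0, 0, 0, 0.0256, 0.0165, -0.0035, 0])

```text
time_s: 0.98
tcp_pos: [0.3662, 0.3774, 0.2425]
ee_rot: [[0.966, -0.257, -0.0], [-0.257, -0.966, -0.0], [-0.0, 0.0, -1.0]]
wrist_force: [0.6, 0.0, -0.1]
gripper_width: 0.325
gripper_force: 0.0
```

drive_tool(steps=[0, 0, 0, 0.0256, 0.0165, -0.0035, 0, 0, 0, 0, 0.0256, 0.0165, -0.0035, 0, 0, 0, 0, 0.0256, 0.0165, -0.0035, 0, 0, 0, 0, 0.0256, 0.0165, -0.0035, 0, 0, 0, 0, 0.0256, 0.0165, -0.0035, 0, 0, 0, 0, 0.0256, 0.0165, -0.0035, 0, 0, 0, 0, 0.0256, 0.0165, -0.0035, 0, 0, 0, 0, 0.0256, 0.0165, -0.0035, 0, 0, 0, 0, 0.0256, 0.0165, -0.0035, 0, 0, 0, 0, 0.0256, 0.0165, -0.0035, 0])

```text
time_s: 1.82
tcp_pos: [0.5712, 0.1522, 0.2774]
ee_rot: [[0.966, -0.257, -0.001], [-0.257, -0.966, -0.0], [-0.001, 0.0, -1.0]]
wrist_force: [0.8, 0.8, -0.4]
gripper_width: 0.007
gripper_force: 0.0
```

drive_tool(steps=[0, 0, 0.117, 0, 0, 0, 0, 0, 0, 0.117, 0, 0, 0, 0, 0, 0, 0.117, 0, 0, 0, 0, 0, 0, 0.117, 0, 0, 0, 0, 0, 0, 0.117, 0, 0, 0, 0, 0, 0, 0.117, 0, 0, 0, 0, 0, 0, 0.117, 0, 0, 0, 0, 0, 0, 0.117, 0, 0, 0, 0, 0, 0, 0.117, 0, 0, 0, 0, 0, 0, 0.117, 0, 0, 0, 0])

```text
time_s: 2.65
tcp_pos: [0.5703, 0.1535, 0.2771]
ee_rot: [[0.135, -0.991, -0.001], [-0.991, -0.135, -0.0], [0.0, 0.001, -1.0]]
wrist_force: [0.0, -0.8, 0.7]
gripper_width: 0.002
gripper_force: 0.0
```

drive_tool(steps=[0, 0, 0.117, 0, 0, 0, 0, 0, 0, 0.117, 0, 0, 0, 0, 0, 0, 0, 0, 0, 0, 0, 0, 0, 0, 0, 0, 0, 0])

```text
time_s: 2.98
tcp_pos: [0.5704, 0.1535, 0.2772]
ee_rot: [[-0.09, -0.996, -0.001], [-0.996, 0.09, -0.0], [0.0, 0.001, -1.0]]
wrist_force: [0.2, 1.1, 0.3]
gripper_width: 0.006
gripper_force: 0.0
```

```bash
python3 - <<'E'
from h import *
P=r.camera_params("wrist"); im=r.capture("wrist"); cv2.imwrite("pics/w1.png",im)
import pickle; pickle.dump(P,open("w1.pkl","wb"))
im=r.capture("scene"); cv2.imwrite("pics/s1.png",im)
s=r.sense(); print(s["time_s"],s["tcp_pos"],np.degrees(np.arctan2(*s["ee_rot"][[1,0],0])),s["joints"].round(1),s["ee_rot"].round(4))
E
```

```text
3.0833 [0.57051033 0.15353389 0.27737196] -95.19671087571713 [ 30.8  16.5   2.2  -0.  -75.8 -35.9] [[-9.060e-02 -9.959e-01 -3.000e-04]
 [-9.959e-01  9.060e-02 -1.000e-04]
 [ 1.000e-04  3.000e-04 -1.000e+00]]
```

View pics/w1.png

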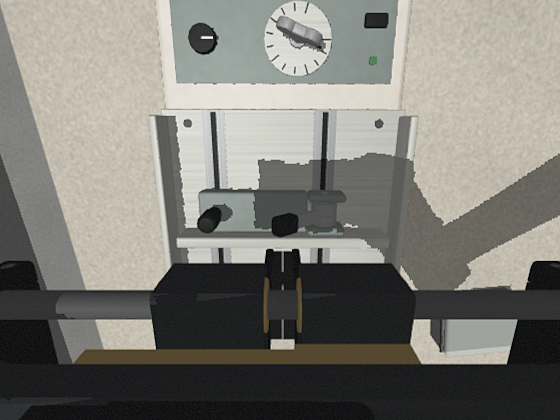

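The wrist view shows the dial at (298,39), the post top at (206,222), the lever grip end at (285,222) and the rail ends at (152,116) and (416,117).

```bash
cat >> h.py <<'E'
def toS(T,w): c,s=np.cos(T[2]),np.sin(T[2]); return np.array([[c,s],[-s,c]])@(np.asarray(w)[:2]-T[:2])
E
python3 - <<'E'
from h import *
import pickle; P=pickle.load(open("w1.pkl","rb")); T=np.load("T.npy")
for n,p,z in (("dial",(298,39),.083),("railback",(152,116),.136),("railfront",(416,117),.136),("post",(207,221),.162),("postbase",(222,211),.12),("tip",(285,222),.167),("wingR",(322,43),.126),("wingL",(278,22),.126),("jawface?L",(177,246),.136),("jawR",(385,252),.136),("deckcornerL",(176,84),.08),("slotL",(213,112),.1),("slotR",(325,112),.1)):
    w=ray("wrist",*p,z,P); print(n,w.round(4),toS(T,w).round(4))
E
```

```text
dial [ 0.5394 -0.0052  0.083 ] [-0.016  -0.1151]
railback [0.6876 0.0598 0.136 ] [ 0.1255 -0.0367]
railfront [0.4349 0.0834 0.136 ] [-0.1284 -0.0366]
post [0.6444 0.1617 0.162 ] [0.0731 0.0607]
postbase [0.6378 0.1641 0.12  ] [0.0662 0.0626]
tip [0.569  0.1679 0.167 ] [-0.0026  0.0599]
wingR [0.5202 0.0095 0.126 ] [-0.0366 -0.1023]
wingL [ 0.5594 -0.0114  0.126 ] [ 0.0045 -0.1195]
jawface?L [0.6885 0.1946 0.136 ] [0.1138 0.0976]
jawR [0.4641 0.2218 0.136 ] [-0.1121  0.1039]
deckcornerL [0.6762 0.0263 0.08  ] [ 0.1173 -0.0711]
slotL [0.6361 0.0598 0.1   ] [ 0.0741 -0.0414]
slotR [0.5171 0.0705 0.1   ] [-0.0453 -0.0418]
```

drive_tool(steps=[0, 0, 0, -0.0077, -0.0195, 0, 0, 0, 0, 0, -0.0077, -0.0195, 0, 0, 0, 0, 0, 0, 0, 0.019, 0, 0, 0, 0, 0, 0, 0.019, 0, 0, 0, 0, 0, 0, 0.019, 0, 0, 0, 0, 0, 0, 0.019, 0, 0, 0, 0, 0, 0, 0.019, 0, 0, 0, 0, 0, 0, 0.018, 0, 0, 0, 0, 0, 0, 0, 0])

```text
time_s: 3.83
tcp_pos: [0.6083, 0.1644, 0.1601]
ee_rot: [[-0.092, -0.996, -0.008], [-0.996, 0.092, -0.003], [0.004, 0.008, -1.0]]
wrist_force: [-0.1, -1.3, -0.7]
gripper_width: 0.007
gripper_force: 0.0
```

```bash
python3 - <<'E'
from h import *
T=np.load("T.npy"); s=r.sense(); print(s["tcp_pos"],toS(T,s["tcp_pos"]))
im=r.capture("wrist"); cv2.imwrite("pics/w2.png",im)
E
```

```text
[0.60827617 0.16439739 0.16006723] [0.03678887 0.06007945]
```

View pics/w2.png

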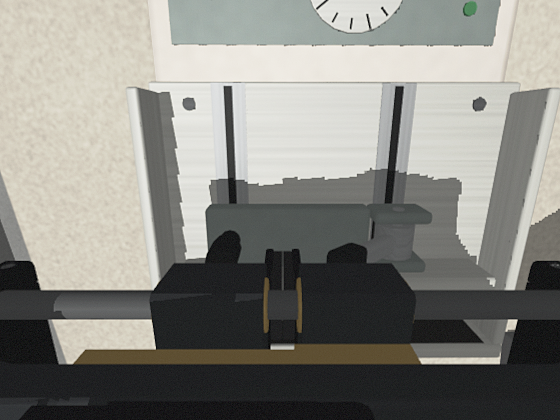

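The fingers (282,300) stand between the post (222,247) and the lever grip (348,255). I'm pushing the lever towards -x.

drive_tool(steps=[0, 0, 0, 0, 0.009, 0, 0, 0, 0, 0, 0, 0.009, 0, 0, 0, 0, 0, 0, 0.009, 0, 0, 0, 0, 0, 0, 0.009, 0, 0, 0, 0, 0, 0, 0.009, 0, 0, 0, 0, 0, 0, 0.009, 0, 0, 0, 0, 0, 0, 0.009, 0, 0, 0, 0, 0, 0, 0.007, 0, 0])

```text
time_s: 4.55
tcp_pos: [0.5399, 0.1719, 0.1648]
ee_rot: [[-0.093, -0.996, 0.0], [-0.996, 0.093, 0.0], [-0.0, -0.0, -1.0]]
wrist_force: [0.0, 0.7, 1.1]
gripper_width: 0.006
gripper_force: 0.0
```

drive_tool(steps=[0, 0, 0, 0, 0.004, 0, 0, 0, 0, 0, 0, 0.004, 0, 0, 0, 0, 0, 0, 0, 0, 0])

```text
time_s: 4.8
tcp_pos: [0.5326, 0.1726, 0.1647]
ee_rot: [[-0.092, -0.996, -0.0], [-0.996, 0.092, 0.0], [-0.0, 0.0, -1.0]]
wrist_force: [-0.4, -0.1, 0.0]
gripper_width: 0.001
gripper_force: 0.0
```

```bash
python3 - <<'E'
from h import *
T=np.load("T.npy"); s=r.sense(); print(s["tcp_pos"],toS(T,s["tcp_pos"]),s["wrist_force"])
a=r.capture("wrist");b=r.capture("side"); 
T=np.load("T.npy");u,v=proj("side",S(T,(0,.06,.13))).astype(int);print(u,v)
b=cv2.resize(b[v-75:v+75,u-75:u+75],(420,420),interpolation=cv2.INTER_CUBIC)
cv2.imwrite("pics/w3.png",cv2.resize(np.hstack([a[:,80:460],b]),None,fx=1,fy=1))
E
```

```text
[0.5326031  0.17261334 0.16469255] [-0.03932001  0.06124249] [-0.3544894  -0.09923576  0.03291151]
288 174
```

View pics/w3.png

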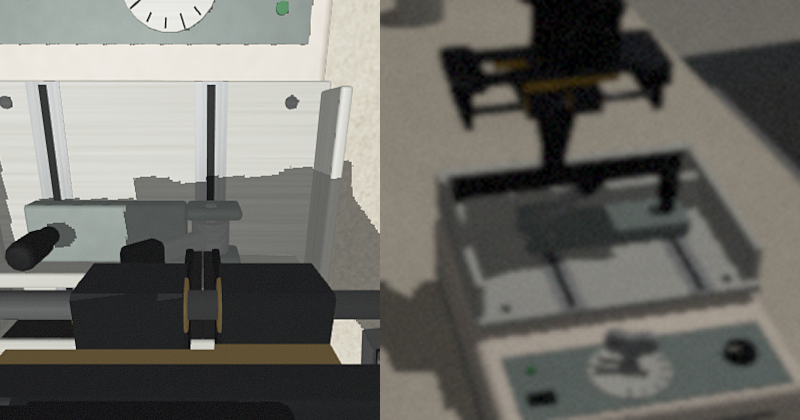

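```bash
python3 - <<'E'
from h import *
T=np.load("T.npy")
f=lambda p:(380+(proj("side",S(T,p))-[288-75,174-75])*2.8).round()
print("ftip",f((-.039,.061,.146)),"tcp",f((-.039,.061,.165)),"levertip",f((.011,.061,.167)),"free tip",f((-.086,.061,.182)),"axis",f((-.045,.061,.122)), "posttop",f((.075,.061,.162)))
b=r.capture("scene");u,v=proj("scene",S(T,(0,.06,.13))).astype(int)
g=lambda p:((proj("scene",S(T,p))-[u-50,v-50])*6).round()
print("ftip",g((-.039,.061,.146)),"levertip",g((.011,.061,.167)),"free tip",g((-.086,.061,.182)),"axis",g((-.045,.061,.122)), "posttop",g((.075,.061,.162)))
cv2.imwrite("pics/s2.png",cv2.resize(b[v-50:v+50,u-50:u+50],(600,600),interpolation=cv2.INTER_CUBIC))
E
```

```text
ftip [551. 582.] tcp [552. 565.] levertip [604. 557.] free tip [501. 555.] axis [545. 605.] posttop [670. 553.]
ftip [245. 245.] levertip [325. 269.] free tip [176. 151.] axis [234. 269.] posttop [428. 343.]
```

View pics/s2.png

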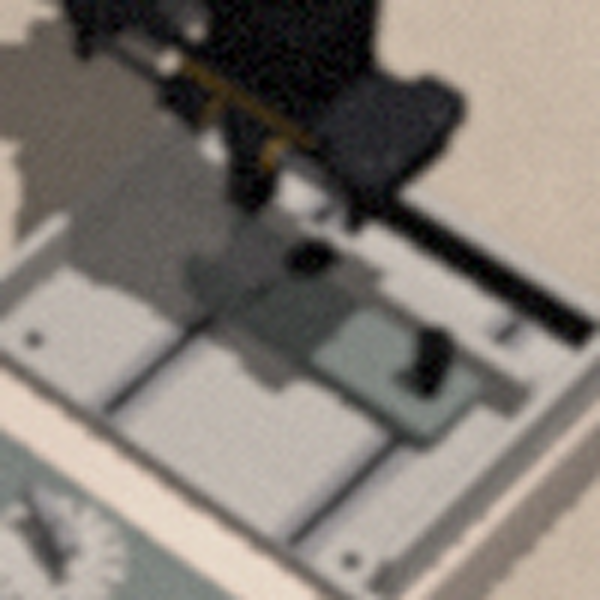

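The lever is still locked: the grip end sits at s2 (313,258), while the finger ends high at (250,205), about 30 mm above what I assumed. So the shut fingertips stand farther back than stated. I'll raise the hand and look at the fingertips at several openings.

drive_tool(steps=[0, 0, 0, 0, 0, -0.025, 0, 0, 0, 0, 0, 0, -0.025, 0, 0, 0, 0, 0, 0, 0, 0])

```text
time_s: 5.2
tcp_pos: [0.5365, 0.1735, 0.2197]
ee_rot: [[-0.092, -0.996, 0.009], [-0.996, 0.092, 0.003], [-0.004, -0.009, -1.0]]
wrist_force: [1.5, 0.3, 0.8]
gripper_width: 0.002
gripper_force: 0.0
```

```bash
python3 - <<'E'
from h import *
print(r.sense()["gripper_width"]);cv2.imwrite("pics/g0.png",r.capture("wrist"));cv2.imwrite("pics/g0s.png",r.capture("side"))
E
```

```text
0.0020317491352062666
```

drive_tool(steps=[0, 0, 0, 0, 0, 0, 0.4, 0, 0, 0, 0, 0, 0, 0.4, 0, 0, 0, 0, 0, 0, 0.4, 0, 0, 0, 0, 0, 0, 0.4, 0, 0, 0, 0, 0, 0, 0.4, 0, 0, 0, 0, 0, 0, 0.4])

```text
time_s: 5.8
tcp_pos: [0.5331, 0.1725, 0.2142]
ee_rot: [[-0.093, -0.996, -0.001], [-0.996, 0.093, -0.0], [0.0, 0.001, -1.0]]
wrist_force: [0.6, -0.3, -0.1]
gripper_width: 0.355
gripper_force: 0.0
```

```bash
python3 - <<'E'
from h import *
print(r.sense()["gripper_width"]);cv2.imwrite("pics/g4.png",r.capture("wrist"));cv2.imwrite("pics/g4s.png",r.capture("side"))
E
```

```text
0.3553224365277493
```

drive_tool(steps=[0, 0, 0, 0, 0, 0, 1, 0, 0, 0, 0, 0, 0, 1, 0, 0, 0, 0, 0, 0, 1, 0, 0, 0, 0, 0, 0, 1, 0, 0, 0, 0, 0, 0, 1, 0, 0, 0, 0, 0, 0, 1, 0, 0, 0, 0, 0, 0, 1, 0, 0, 0, 0, 0, 0, 1])

```text
time_s: 6.57
tcp_pos: [0.5332, 0.1725, 0.2145]
ee_rot: [[-0.093, -0.996, -0.0], [-0.996, 0.093, -0.0], [0.0, 0.0, -1.0]]
wrist_force: [0.5, -0.5, -0.6]
gripper_width: 0.919
gripper_force: 0.0
```

```bash
python3 - <<'E'
from h import *
s=r.sense();print(s["gripper_width"],s["tcp_pos"],s["time_s"]);cv2.imwrite("pics/g10.png",r.capture("wrist"));cv2.imwrite("pics/g10s.png",r.capture("side"))
for p in((0,0,0),(.0,0,.019),(.0095,0,.019)): print(p,proj("wrist",s["tcp_pos"]+s["ee_rot"]@p),proj("side",s["tcp_pos"]+s["ee_rot"]@p))
rows=[]
for k in("g0","g4","g10"):
    a=cv2.imread(f"pics/{k}.png")[200:380]; b=cv2.imread(f"pics/{k}s.png")[20:200,213:373]
    rows.append(np.hstack([a,b]))
cv2.imwrite("pics/g.png",np.vstack(rows))
E
```

```text
0.9187326866334495 [0.53316122 0.17251008 0.2145423 ] 6.5667
(0, 0, 0) [282.23385283 255.50539614] [274.74675767 147.869254  ]
(0.0, 0, 0.019) [282.24348354 243.83142227] [274.60125468 154.50964351]
(0.0095, 0, 0.019) [282.24899955 230.35799606] [275.54755974 156.38918191]
```

View pics/g.png

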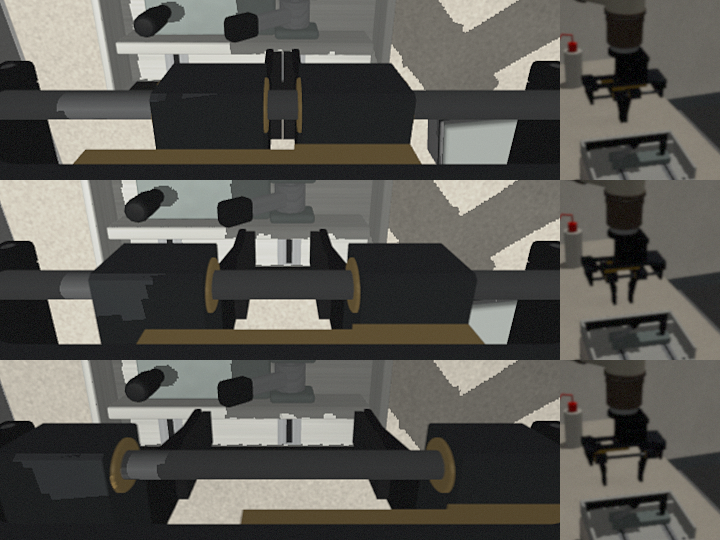

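The fingers are linear and their ends stay level. In the side view the ends appear at (278,142), but the stated tip projects to (275,154). I'll calibrate by touch: lower the shut fingers beside the lever onto the guide block (top at 0.120) with force checks.

drive_tool(steps=[0, 0, 0, 0, -0.0255, 0, 0, 0, 0, 0, 0, -0.0255, 0, 0, 0, 0, 0, 0, -0.025, 0, 0, 0, 0, 0, 0, 0, 0, 0, 0, 0, 0, 0, 0, 0, 0, 0, 0, 0, 0, 0, 0, 0, 0, 0, 0, 0, 0, 0.015, 0, 0, 0, 0, 0, 0, 0.015, 0, 0, 0, 0, 0, 0, 0.015, 0, 0, 0, 0, 0, 0, 0.01, 0, 0, 0, 0, 0, 0, 0, 0])

```text
validation failed for argument at $.st...
```

drive_tool(steps=[0, 0, 0, 0, 0, 0.004, 0, 0, 0, 0, 0, 0, 0.004, 0, 0, 0, 0, 0, 0, 0.004, 0, 0, 0, 0, 0, 0, 0.0, 0])

```text
time_s: 7.0
tcp_pos: [0.5325, 0.1722, 0.2012]
ee_rot: [[-0.093, -0.996, -0.002], [-0.996, 0.093, -0.001], [0.001, 0.002, -1.0]]
wrist_force: [-0.1, 0.4, 0.4]
gripper_width: 0.774
gripper_force: 0.0
```

drive_tool(steps=[0, 0, 0, 0, 0, 0.004, 0, 0, 0, 0, 0, 0, 0.004, 0, 0, 0, 0, 0, 0, 0.0, 0])

```text
time_s: 7.25
tcp_pos: [0.5327, 0.1723, 0.1935]
ee_rot: [[-0.093, -0.996, -0.002], [-0.996, 0.093, -0.001], [0.001, 0.002, -1.0]]
wrist_force: [-0.7, -0.8, -0.1]
gripper_width: 0.556
gripper_force: 0.0
```

drive_tool(steps=[0, 0, 0, 0, 0, -0.01, 0, 0, 0, 0, 0, -0.0255, 0, 0, 0, 0, 0, 0, -0.0255, 0, 0, 0, 0, 0, 0, -0.025, 0, 0, 0, 0, 0, 0, 0, 0, 0, 0, 0, 0, 0, 0, 0, 0, 0, 0, 0, 0, 0, 0.015, 0, 0, 0, 0, 0, 0, 0.015, 0, 0, 0, 0, 0, 0, 0.015, 0, 0, 0, 0, 0, 0, 0, 0])

```text
time_s: 8.08
tcp_pos: [0.6061, 0.1649, 0.157]
ee_rot: [[-0.093, -0.996, -0.006], [-0.996, 0.093, -0.002], [0.002, 0.006, -1.0]]
wrist_force: [-0.2, -0.4, -0.5]
gripper_width: 0.005
gripper_force: 0.0
```

drive_tool(steps=[0, 0, 0, 0, 0, 0.004, 0, 0, 0, 0, 0, 0, 0.004, 0, 0, 0, 0, 0, 0, 0.004, 0, 0, 0, 0, 0, 0, 0.0, 0])

```text
time_s: 8.42
tcp_pos: [0.6086, 0.1655, 0.1474]
ee_rot: [[-0.093, -0.996, -0.0], [-0.996, 0.093, 0.0], [-0.0, 0.0, -1.0]]
wrist_force: [-0.2, 0.2, -0.9]
gripper_width: 0.008
gripper_force: 0.0
```

drive_tool(steps=[0, 0, 0, 0, 0, 0.004, 0, 0, 0, 0, 0, 0, 0.004, 0, 0, 0, 0, 0, 0, 0.0, 0])

```text
time_s: 8.67
tcp_pos: [0.6084, 0.1653, 0.1387]
ee_rot: [[-0.093, -0.996, -0.001], [-0.996, 0.093, -0.0], [0.001, 0.001, -1.0]]
wrist_force: [-0.4, 1.0, 0.4]
gripper_width: 0.009
gripper_force: 0.0
```

drive_tool(steps=[0, 0, 0, 0, 0, 0.003, 0, 0, 0, 0, 0, 0, 0.003, 0, 0, 0, 0, 0, 0, 0.0, 0])

```text
time_s: 8.92
tcp_pos: [0.6084, 0.1653, 0.1328]
ee_rot: [[-0.093, -0.996, -0.001], [-0.996, 0.093, -0.0], [0.001, 0.001, -1.0]]
wrist_force: [0.9, -0.0, 0.1]
gripper_width: 0.005
gripper_force: 0.0
```

drive_tool(steps=[0, 0, 0, 0, 0, 0.003, 0, 0, 0, 0, 0, 0, 0.003, 0, 0, 0, 0, 0, 0, 0.0, 0])

```text
time_s: 9.17
tcp_pos: [0.6084, 0.1653, 0.1267]
ee_rot: [[-0.093, -0.996, -0.001], [-0.996, 0.093, -0.0], [0.001, 0.001, -1.0]]
wrist_force: [0.2, -0.4, -0.3]
gripper_width: 0.006
gripper_force: 0.0
```

```bash
python3 - <<'E'
from h import *
T=np.load("T.npy"); s=r.sense(); print(s["tcp_pos"],toS(T,s["tcp_pos"]),s["wrist_force"])
a=r.capture("wrist");b=r.capture("side");c=r.capture("scene")
q=[a[60:360,80:480]]
for n,i in(("side",b),("scene",c)):
    u,v=proj(n,S(T,(0,.06,.13))).astype(int); h=50
    for p in((.037,.061,.146),(.037,.061,.126)): print(n,((proj(n,S(T,p))-[u-h,v-h])*3).round())
    q.append(cv2.resize(i[v-h:v+h,u-h:u+h],(300,300),interpolation=cv2.INTER_CUBIC))
cv2.imwrite("pics/w4.png",np.hstack([cv2.resize(q[0],(200,150))[:, :]*0,]) if 0 else cv2.resize(np.hstack(q),(800,240)))
E
```

```text
[0.60837318 0.16530601 0.12672013] [0.03680121 0.06099314] [ 0.24254789 -0.39065267 -0.26624488]
side [193. 131.]
side [192. 151.]
scene [182. 162.]
scene [181. 174.]
```

View pics/w4.png

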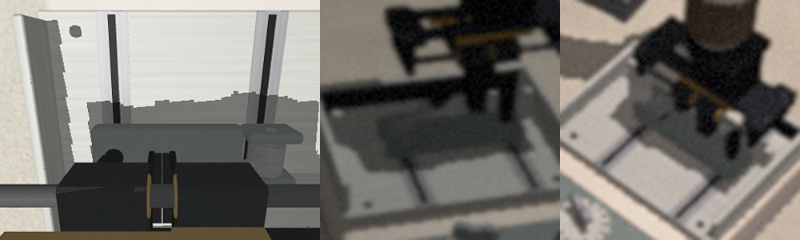

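The finger ends are now at side (475,118) in the montage, so the true tip is about level with or slightly above the reported TCP. I'll continue the gentle touch-down.

drive_tool(steps=[0, 0, 0, 0, 0, 0.003, 0, 0, 0, 0, 0, 0, 0.003, 0, 0, 0, 0, 0, 0, 0.0, 0])

```text
time_s: 9.57
tcp_pos: [0.6083, 0.1653, 0.1207]
ee_rot: [[-0.093, -0.996, -0.001], [-0.996, 0.093, -0.0], [0.001, 0.001, -1.0]]
wrist_force: [-0.3, 0.5, -0.6]
gripper_width: 0.004
gripper_force: 0.0
```

drive_tool(steps=[0, 0, 0, 0, 0, 0.002, 0, 0, 0, 0, 0, 0, 0.002, 0, 0, 0, 0, 0, 0, 0.0, 0])

```text
time_s: 9.82
tcp_pos: [0.6086, 0.1653, 0.117]
ee_rot: [[-0.093, -0.996, -0.001], [-0.996, 0.093, -0.0], [0.0, 0.001, -1.0]]
wrist_force: [-0.5, 0.1, 0.1]
gripper_width: 0.003
gripper_force: 0.0
```

drive_tool(steps=[0, 0, 0, 0, 0, 0.002, 0, 0, 0, 0, 0, 0, 0.002, 0, 0, 0, 0, 0, 0, 0.0, 0])

```text
time_s: 10.07
tcp_pos: [0.6086, 0.1654, 0.113]
ee_rot: [[-0.093, -0.996, -0.001], [-0.996, 0.093, -0.0], [0.0, 0.001, -1.0]]
wrist_force: [0.0, 0.4, -0.7]
gripper_width: 0.005
gripper_force: 0.0
```

drive_tool(steps=[0, 0, 0, 0, 0, 0.002, 0, 0, 0, 0, 0, 0, 0.002, 0, 0, 0, 0, 0, 0, 0.0, 0])

```text
time_s: 10.32
tcp_pos: [0.6085, 0.1654, 0.109]
ee_rot: [[-0.093, -0.996, -0.001], [-0.996, 0.093, -0.0], [0.0, 0.001, -1.0]]
wrist_force: [-0.2, -0.6, -0.1]
gripper_width: 0.003
gripper_force: 0.0
```

drive_tool(steps=[0, 0, 0, 0, 0, 0.002, 0, 0, 0, 0, 0, 0, 0.002, 0, 0, 0, 0, 0, 0, 0.0, 0])

```text
time_s: 10.57
tcp_pos: [0.6087, 0.1654, 0.1052]
ee_rot: [[-0.093, -0.996, -0.0], [-0.996, 0.093, -0.0], [0.0, 0.0, -1.0]]
wrist_force: [-0.3, 0.2, 0.1]
gripper_width: 0.008
gripper_force: 0.0
```

drive_tool(steps=[0, 0, 0, 0, 0, 0.002, 0, 0, 0, 0, 0, 0, 0.002, 0, 0, 0, 0, 0, 0, 0.0, 0])

```text
time_s: 10.82
tcp_pos: [0.609, 0.1655, 0.105]
ee_rot: [[-0.092, -0.996, 0.002], [-0.996, 0.092, -0.0], [0.0, -0.002, -1.0]]
wrist_force: [-5.9, -0.5, 13.7]
gripper_width: 0.004
gripper_force: 6.6
```

```bash
python3 - <<'E'
from h import *
T=np.load("T.npy"); s=r.sense(); print(s["tcp_pos"],toS(T,s["tcp_pos"]),s["wrist_force"],s["moment"],s["gripper_force"])
for n in("wrist","side","scene"): cv2.imwrite(f"pics/t_{n}.png",r.capture(n))
b=cv2.imread("pics/t_side.png");u,v=proj("side",S(T,(0,.06,.13))).astype(int)
q=cv2.resize(b[v-60:v+30,u-50:u+50],(600,540),interpolation=cv2.INTER_CUBIC)
q=np.clip(q.astype(float)*2,0,255).astype(np.uint8)
cv2.imwrite("pics/t1.png",q)
print([((proj("side",S(T,p))-[u-50,v-60])*6).round().tolist() for p in((.037,.061,.12),(.075,.061,.162),(.075,.061,.12),(.011,.061,.167),(-.045,.061,.122))])
E
```

```text
[0.60901117 0.1655101  0.10495398] [0.03741752 0.06125552] [-5.86031177 -0.52968194 13.7070592 ] [ 0.00840256  1.67875955 -0.03277274] 6.612187656573951
[[383.0, 373.0], [471.0, 281.0], [464.0, 363.0], [331.0, 288.0], [203.0, 392.0]]
```

View pics/t1.png

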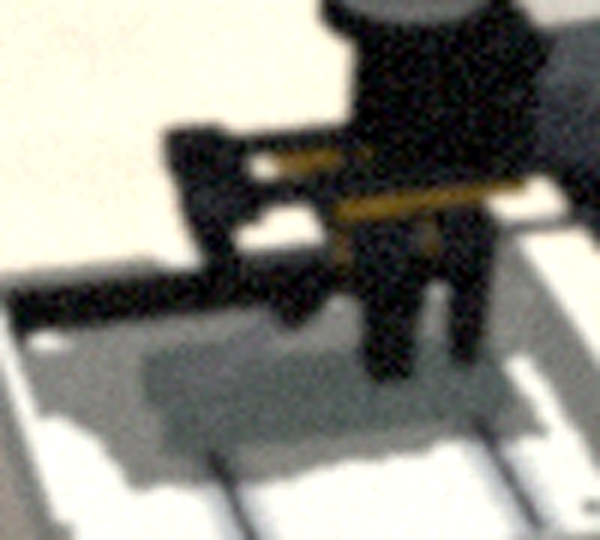

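The finger end at (390,375) coincides with the block-top projection (383,373), so it has touched. The true tip is 15 mm above the reported TCP z, which means commanded z = true grasp z − 0.034. I'll raise to tip z ≈ 0.143 and push the lever.

drive_tool(steps=[0, 0, 0, 0, 0, -0.014, 0, 0, 0, 0, 0, 0, -0.014, 0, 0, 0, 0, 0, 0, 0, 0, 0, 0, 0, 0, 0.01, 0, 0, 0, 0, 0, 0, 0.01, 0, 0, 0, 0, 0, 0, 0.01, 0, 0, 0, 0, 0, 0, 0.01, 0, 0, 0, 0, 0, 0, 0.01, 0, 0, 0, 0, 0, 0, 0.0, 0, 0])

```text
time_s: 11.72
tcp_pos: [0.5714, 0.1716, 0.1411]
ee_rot: [[-0.089, -0.996, 0.033], [-0.996, 0.089, 0.007], [-0.01, -0.032, -0.999]]
wrist_force: [13.6, -4.4, 32.0]
gripper_width: 0.004
gripper_force: 24.5
```

drive_tool(steps=[0, 0, 0, 0, 0.008, 0, 0, 0, 0, 0, 0, 0.008, 0, 0, 0, 0, 0, 0, 0.008, 0, 0, 0, 0, 0, 0, 0.0, 0, 0])

```text
time_s: 12.05
tcp_pos: [0.5332, 0.1722, 0.1291]
ee_rot: [[-0.092, -0.996, -0.001], [-0.996, 0.092, -0.001], [0.001, 0.001, -1.0]]
wrist_force: [0.7, -0.5, 1.3]
gripper_width: 0.003
gripper_force: 0.5
```

drive_tool(steps=[0, 0, 0, 0, 0.004, 0, 0, 0, 0, 0, 0, 0.0, 0, 0])

```text
time_s: 12.22
tcp_pos: [0.5299, 0.1725, 0.1286]
ee_rot: [[-0.092, -0.996, -0.002], [-0.996, 0.092, -0.001], [0.001, 0.002, -1.0]]
wrist_force: [0.1, 0.0, 1.6]
gripper_width: 0.007
gripper_force: 0.6
```

```bash
cat >> h.py <<'E'
def bright(n,pts,T,k=3,im=None):
    im=r.capture(n) if im is None else im
    for nm,p in pts.items():
        u,v=proj(n,S(T,p)); i,j=int(round(v)),int(round(u))
        print(n,nm,(round(u),round(v)),im[max(i-k,0):i+k+1,max(j-k,0):j+k+1].reshape(-1,3).mean(0).round() if 0<=i<420 and 0<=j<560 else "out")
E
python3 - <<'E'
from h import *
T=np.load("T.npy"); s=r.sense(); print(toS(T,s["tcp_pos"]),s["tcp_pos"][2],s["wrist_force"],s["moment"])
pts=dict(locked=(.011,.061,.167),free=(-.086,.061,.182),mid=(-.045,.061,.194),post=(.075,.061,.155))
for n,k in(("wrist",4),("side",1),("scene",1)): bright(n,pts,T,k)
E
```

```text
[-0.04198379  0.06092994] 0.12859598340129152 [0.10996779 0.03057578 1.58731964] [ 0.09438829 -0.25388446  0.00322799]
wrist locked (175, 288) [33. 31. 31.]
wrist free (381, 304) [35. 35. 33.]
wrist mid (290, 321) [39. 39. 39.]
wrist post (61, 276) [36. 35. 34.]
side locked (293, 162) [20. 21. 23.]
side free (256, 161) [29. 31. 31.]
side mid (272, 155) [7. 6. 8.]
side post (316, 163) [11. 10. 11.]
scene locked (325, 194) [69. 71. 73.]
scene free (300, 174) [22. 19. 19.]
scene mid (311, 178) [23. 20. 20.]
scene post (342, 208) [21. 19. 20.]
```

drive_tool(steps=[0, 0, 0, 0, 0, -0.03, 0, 0, 0, 0, 0, 0, -0.03, 0, 0, 0, 0, 0, 0, -0.03, 0, 0, 0, 0, 0, 0, -0.03, 0, 0, 0, 0, 0.02, 0, -0.02, 0, 0, 0, 0, 0, 0, 0, 0])

```text
time_s: 12.87
tcp_pos: [0.5306, 0.1518, 0.2742]
ee_rot: [[-0.094, -0.996, 0.006], [-0.996, 0.094, 0.002], [-0.003, -0.006, -1.0]]
wrist_force: [0.1, 0.2, 0.9]
gripper_width: 0.007
gripper_force: 0.0
```

```bash
python3 - <<'E'
from h import *
T=np.load("T.npy"); s=r.sense(); print(toS(T,s["tcp_pos"]),s["tcp_pos"][2])
P=r.camera_params("wrist"); im=r.capture("wrist"); cv2.imwrite("pics/l1.png",im)
m=(im.max(2)<45).astype(np.uint8); m[258:]=0
n,l,st,c=cv2.connectedComponentsWithStats(m)
for i in range(1,n):
    if st[i,4]>60: print(st[i],c[i].round(),toS(T,ray("wrist",*c[i],.165,P)).round(3))
pts=dict(locked=(.011,.061,.167),free=(-.086,.061,.182),post=(.075,.061,.155)); bright("wrist",pts,T,4,im)
E
```

```text
[-0.03941491  0.04037148] 0.2741569493401333
[328  17  23  15 229] [340.  24.] [-0.085 -0.112]
[153  29  27  30 130] [172.  47.] [ 0.051 -0.096]
[287 133   5  61 174] [288. 171.] [-0.044  0.006]
[158 212  28  27 422] [173. 225.] [0.066 0.057]
[306 223  25  25 509] [318. 235.] [-0.073  0.068]
[266 249  15   9 108] [272. 254.] [-0.029  0.087]
[284 249  15   9 108] [292. 254.] [-0.048  0.087]
wrist locked (228, 230) [147. 151. 143.]
wrist free (333, 235) [79. 81. 81.]
wrist post (165, 226) [42. 42. 41.]
```

The lever grip is now at wrist (318,235), giving x ≈ −0.073, so it has been flipped to the free side. Next I grip the post.

drive_tool(steps=[0, 0, 0, -0.005, -0.0285, 0, 0.6, 0, 0, 0, -0.005, -0.0285, 0, 0.6, 0, 0, 0, -0.005, -0.0285, 0, 0.6, 0, 0, 0, -0.005, -0.0285, 0, 0.6, 0, 0, 0, 0, 0, 0.02, 0.6, 0, 0, 0, 0, 0, 0.02, 0.6, 0, 0, 0, 0, 0, 0.02, 0.6, 0, 0, 0, 0, 0, 0.02, 0.6, 0, 0, 0, 0, 0, 0.02, 0.6, 0, 0, 0, 0, 0, 0, 0.6])

```text
time_s: 13.75
tcp_pos: [0.6406, 0.1612, 0.1619]
ee_rot: [[-0.094, -0.995, -0.014], [-0.996, 0.094, -0.004], [0.005, 0.013, -1.0]]
wrist_force: [-0.2, -0.2, -0.5]
gripper_width: 0.582
gripper_force: 0.0
```

drive_tool(steps=[0, 0, 0, 0, 0, 0.015, 0.6, 0, 0, 0, 0, 0, 0.015, 0.6, 0, 0, 0, 0, 0, 0.015, 0.6, 0, 0, 0, 0, 0, 0.013, 0.6, 0, 0, 0, 0, 0, 0, 0.6])

```text
time_s: 14.17
tcp_pos: [0.6423, 0.1615, 0.1079]
ee_rot: [[-0.093, -0.996, -0.007], [-0.996, 0.094, -0.002], [0.003, 0.007, -1.0]]
wrist_force: [-1.4, 0.6, -0.7]
gripper_width: 0.602
gripper_force: 0.0
```

drive_tool(steps=[0, 0, 0, 0, 0, 0, 0, 0, 0, 0, 0, 0, 0, 0, 0, 0, 0, 0, 0, 0, 0, 0, 0, 0, 0, 0, 0, 0, 0, 0, 0, 0, 0, 0, 0, 0, 0, 0, 0, 0, 0, 0, 0, 0, 0, 0, 0, 0, 0])

```text
time_s: 14.75
tcp_pos: [0.6461, 0.1622, 0.1123]
ee_rot: [[-0.093, -0.996, 0.003], [-0.996, 0.093, 0.001], [-0.001, -0.003, -1.0]]
wrist_force: [3.1, -0.4, -0.9]
gripper_width: 0.221
gripper_force: 30.0
```

drive_tool(steps=[0, 0, 0, 0.006, 0, 0, 0, 0, 0, 0, 0.006, 0, 0, 0, 0, 0, 0, 0.006, 0, 0, 0, 0, 0, 0, 0.006, 0, 0, 0, 0, 0, 0, 0, 0, 0, 0])

```text
time_s: 15.17
tcp_pos: [0.6437, 0.1373, 0.1123]
ee_rot: [[-0.094, -0.996, 0.003], [-0.996, 0.094, 0.001], [-0.001, -0.003, -1.0]]
wrist_force: [5.2, -1.2, -0.4]
gripper_width: 0.22
gripper_force: 30.0
```

drive_tool(steps=[0, 0, 0, 0.006, 0, 0, 0, 0, 0, 0, 0.006, 0, 0, 0, 0, 0, 0, 0.006, 0, 0, 0, 0, 0, 0, 0.003, 0, 0, 0, 0, 0, 0, 0, 0, 0, 0])

```text
time_s: 15.58
tcp_pos: [0.6418, 0.1166, 0.1123]
ee_rot: [[-0.093, -0.996, 0.003], [-0.996, 0.093, 0.001], [-0.001, -0.003, -1.0]]
wrist_force: [4.9, -0.2, 0.1]
gripper_width: 0.215
gripper_force: 30.0
```

drive_tool(steps=[0, 0, 0, 0.003, 0, 0, 0, 0, 0, 0, 0.002, 0, 0, 0, 0, 0, 0, 0, 0, 0, 0])

```text
time_s: 15.83
tcp_pos: [0.6415, 0.1128, 0.1123]
ee_rot: [[-0.093, -0.996, 0.004], [-0.996, 0.093, 0.002], [-0.002, -0.004, -1.0]]
wrist_force: [4.9, 2.1, 0.7]
gripper_width: 0.217
gripper_force: 30.0
```

drive_tool(steps=[0, 0, 0, 0.002, 0, 0, 0, 0, 0, 0, 0.002, 0, 0, 0, 0, 0, 0, 0, 0, 0, 0])

```text
time_s: 16.08
tcp_pos: [0.6416, 0.1127, 0.1123]
ee_rot: [[-0.092, -0.996, 0.006], [-0.996, 0.092, 0.008], [-0.008, -0.006, -1.0]]
wrist_force: [3.2, 12.8, 0.2]
gripper_width: 0.22
gripper_force: 30.0
```

drive_tool(steps=[0, 0, 0, 0.001, 0, 0, 0, 0, 0, 0, 0, 0, 0, 0])

```text
time_s: 16.25
tcp_pos: [0.6416, 0.1127, 0.1123]
ee_rot: [[-0.092, -0.996, 0.007], [-0.996, 0.092, 0.009], [-0.009, -0.006, -1.0]]
wrist_force: [3.7, 15.4, -0.7]
gripper_width: 0.222
gripper_force: 30.0
```

Hard stop: the jaw is fully back. I release, rise, and re-measure the jars and neighbours from fresh pictures.

drive_tool(steps=[0, 0, 0, -0.004, 0, 0, 0.6, 0, 0, 0, 0, 0, 0, 0.6, 0, 0, 0, 0, 0, 0, 0.6, 0, 0, 0, 0, 0, 0, 0.6, 0, 0, 0, 0, 0, -0.03, 0.9, 0, 0, 0, 0, 0, -0.03, 0.9, 0, 0, 0, 0, 0, -0.03, 0.9, 0, 0, 0, 0, 0, -0.03, 0.9, 0, 0, 0, 0, 0, 0, 0.9])

```text
time_s: 17.0
tcp_pos: [0.6427, 0.1107, 0.2392]
ee_rot: [[-0.093, -0.996, 0.012], [-0.996, 0.093, 0.002], [-0.003, -0.011, -1.0]]
wrist_force: [0.2, -0.8, 1.5]
gripper_width: 0.818
gripper_force: 0.0
```

```bash
cat >> h.py <<'E'
def blobs(n,T,z=.066,im=None,amin=60):
    im=r.capture(n) if im is None else im
    hsv=cv2.cvtColor(im,cv2.COLOR_BGR2HSV)
    return im,hsv
E
python3 - <<'E'
from h import *
T=np.load("T.npy"); s=r.sense(); print(toS(T,s["tcp_pos"]),s["tcp_pos"][2],s["wrist_force"],s["joints"].round(1))
for n in("scene","side"):
    im=r.capture(n); cv2.imwrite(f"pics/{n}3.png",im); h=cv2.cvtColor(im,cv2.COLOR_BGR2HSV).astype(int)
    for nm,c,z in(("A",(.466,-.332),.04),("B",(.606,-.21),.04)):
        u,v=proj(n,(*c,z)).astype(int); w=20
        H=h[v-w:v+w,u-w:u+w]; m=((H[...,0]>95)&(H[...,0]<135)&(H[...,1]>15)).astype(np.uint8)
        print(n,nm,(u,v),m.sum(),np.median(H[w-4:w+4,w-4:w+4].reshape(-1,3),0))
        if m.sum(): ys,xs=np.nonzero(m); print(np.percentile(xs,[2,50,98])+u-w,np.percentile(ys,[2,50,98])+v-w)
    m=((h[...,0]<12)&(h[...,1]>200)&(h[...,2]>150)).astype(np.uint8); ys,xs=np.nonzero(m); print("orange",xs.min(),xs.max(),ys.min(),ys.max(), ray(n,xs.mean(),ys.mean(),.035).round(3))
for n,u,v in(("scene",277,327),("side",418,273)): print("bottlecap",ray(n,u,v,.115).round(3))
E
```

```text
[0.07609153 0.00979131] 0.23920789518190538 [ 0.19336457 -0.78742591  1.46411996] [ 24.   23.3   6.9   0.2 -72.9 -29.4]
scene A (np.int64(187), np.int64(316)) 1 [ 20.   9. 147.]
[180. 180. 180.] [321. 321. 321.]
scene B (np.int64(254), np.int64(311)) 0 [160.   7. 147.]
orange 284 448 63 306 [0.572 0.853 0.035]
side A (np.int64(331), np.int64(365)) 60 [101.   5. 100.]
[319. 327. 338.] [367. 375. 383.]
side B (np.int64(365), np.int64(299)) 45 [90.  8. 72.]
[354.   365.   376.12] [297.88 307.   316.  ]Traceback (most recent call last):
  File "<stdin>", line 10, in <module>
    return umr_minimum(a, axis, None, out, keepdims, initial, where)
ValueError: zero-size array to reduction operation minimum which has no identity
```

```bash
python3 - <<'E'
from h import *
for n,u,v in(("scene",292,297),("side",374,258)): print("orange",ray(n,u,v,.066).round(3))
for n,u,v in(("scene",277,327),("side",418,273)): print("bottlecap",ray(n,u,v,.115).round(3))
print("tin",ray("scene",171,266,.022).round(3))
E
```

```text
orange [ 0.672 -0.123  0.066]
orange [ 0.669 -0.126  0.066]
bottlecap [ 0.706 -0.237  0.115]
bottlecap [ 0.699 -0.238  0.115]
tin [ 0.305 -0.232  0.022]
```

Jar B's neighbours are the orange jar at (0.67,−0.125) and the bottle at (0.70,−0.237); jar A stands alone. I go to A first.

drive_tool(steps=[0, 0, 0, 0.0327, 0.0106, 0, 0.8, 0, 0, 0, 0.0327, 0.0106, 0, 0.8, 0, 0, 0, 0.0327, 0.0106, 0, 0.8, 0, 0, 0, 0.0327, 0.0106, 0, 0.8, 0, 0, 0, 0.0327, 0.0106, 0, 0.8, 0, 0, 0, 0.0327, 0.0106, 0, 0.8, 0, 0, 0, 0.0327, 0.0106, 0, 0.8, 0, 0, 0, 0.0327, 0.0106, 0, 0.8, 0, 0, 0, 0.0327, 0.0106, 0.01, 0.8])

```text
time_s: 17.85
tcp_pos: [0.5164, -0.1747, 0.2217]
ee_rot: [[-0.093, -0.996, 0.0], [-0.996, 0.093, -0.001], [0.0, -0.0, -1.0]]
wrist_force: [0.7, 0.1, 0.9]
gripper_width: 0.801
gripper_force: 0.0
```

drive_tool(steps=[0, 0, 0, 0.0327, 0.0106, 0.01, 0.8, 0, 0, 0, 0.0327, 0.0106, 0.01, 0.8, 0, 0, 0, 0.0327, 0.0106, 0.01, 0.8, 0, 0, 0, 0.0327, 0.0106, 0, 0.8, 0, 0, 0, 0, 0, 0, 0.8, 0, 0, 0, 0, 0, 0, 0.8])

```text
time_s: 18.35
tcp_pos: [0.4608, -0.3004, 0.1896]
ee_rot: [[-0.097, -0.995, -0.004], [-0.995, 0.097, 0.002], [-0.001, 0.004, -1.0]]
wrist_force: [-0.4, 0.5, 0.0]
gripper_width: 0.802
gripper_force: 0.0
```

```bash
cat > jar.py <<'E'
from h import *
def find(guess,name):
    P=r.camera_params("wrist"); im=r.capture("wrist"); cv2.imwrite(f"pics/{name}.png",im)
    s=r.sense(); print("tcp",s["tcp_pos"].round(4),"yaw",np.degrees(np.arctan2(*s["ee_rot"][[1,0],0])).round(2),s["time_s"])
    hs=cv2.cvtColor(im,cv2.COLOR_BGR2HSV).astype(int); u,v=proj("wrist",(*guess,.066),P); print("expected px",u,v,"hsv",hs[int(v),int(u)])
    m=((hs[...,1]<30)&(hs[...,2]>50)).astype(np.uint8)*255; m[245:]=0
    m=cv2.morphologyEx(m,cv2.MORPH_OPEN,np.ones((5,5)))
    n,l,st,c=cv2.connectedComponentsWithStats(m)
    for i in range(1,n):
        if st[i,4]>500: print(st[i],c[i].round(1),ray("wrist",*c[i],.066,P).round(4))
    g=cv2.medianBlur(cv2.cvtColor(im,cv2.COLOR_BGR2GRAY),3)
    R=316*.025/(P["extrinsics"]@np.r_[guess,.066,1])[2]
    C=cv2.HoughCircles(g,cv2.HOUGH_GRADIENT,1,20,param1=80,param2=14,minRadius=int(R*.85),maxRadius=int(R*1.15)+1)
    if C is not None:
        for c in C[0]:
            if np.hypot(c[0]-u,c[1]-v)<60: print("circle",c,ray("wrist",c[0],c[1],.066,P).round(4))
E
python3 -c "
from jar import *
find((.466,-.332),'jA')"
```

```text
tcp [ 0.4617 -0.2995  0.1901] yaw -95.46 18.4
expected px 273.0859547988183 172.5283252293071 hsv [105   7  77]
[     0      0    560    245 136695] [279.6 121.8] [ 0.4552 -0.3776  0.066 ]
circle [275.5 169.5  27.1] [ 0.4634 -0.3347  0.066 ]
```

drive_tool(steps=[0, 0, 0, 0.0349, -0.005, 0, 0.8, 0, 0, 0, 0, 0, 0.028, 0.8, 0, 0, 0, 0, 0, 0.028, 0.8, 0, 0, 0, 0, 0, 0.028, 0.8, 0, 0, 0, 0, 0, 0.028, 0.8, 0, 0, 0, 0, 0, 0.028, 0.8, 0, 0, 0, 0, 0, 0.02, 0.8, 0, 0, 0, 0, 0, 0.012, 0.8, 0, 0, 0, 0, 0, 0.01, 0.8, 0, 0, 0, 0, 0, 0, 0.8])

```text
time_s: 19.23
tcp_pos: [0.4638, -0.3327, 0.0072]
ee_rot: [[-0.092, -0.996, -0.005], [-0.996, 0.092, 0.002], [-0.002, 0.005, -1.0]]
wrist_force: [-0.8, -0.3, -0.4]
gripper_width: 0.795
gripper_force: 0.0
```

drive_tool(steps=[0, 0, 0, 0, 0, 0, 0.2, 0, 0, 0, 0, 0, 0, 0.2, 0, 0, 0, 0, 0, 0, 0.2, 0, 0, 0, 0, 0, 0, 0.2, 0, 0, 0, 0, 0, 0, 0.2, 0, 0, 0, 0, 0, 0, 0.2])

```text
time_s: 19.73
tcp_pos: [0.4652, -0.3345, 0.0106]
ee_rot: [[-0.093, -0.996, 0.001], [-0.996, 0.093, -0.0], [0.0, -0.001, -1.0]]
wrist_force: [-2.0, 1.3, 5.6]
gripper_width: 0.565
gripper_force: 30.0
```

drive_tool(steps=[0, 0, 0, 0, 0, -0.015, 0.2, 0, 0, 0, 0, 0, -0.03, 0.2, 0, 0, 0, 0, 0, -0.036, 0.2, 0, 0, 0, 0, 0, -0.036, 0.2, 0, 0, 0, 0, 0, -0.036, 0.2, 0, 0, 0, 0, 0, -0.036, 0.2, 0, 0, 0, 0, 0, -0.036, 0.2, 0, 0, 0, -0.02, 0, 0, 0.2, 0, 0, 0, -0.035, -0.001, 0, 0.2, 0, 0, 0, -0.035, -0.001, 0, 0.2])

```text
time_s: 20.57
tcp_pos: [0.4749, -0.2442, 0.2344]
ee_rot: [[-0.096, -0.995, 0.001], [-0.995, 0.096, 0.001], [-0.001, -0.001, -1.0]]
wrist_force: [0.4, 0.8, -2.5]
gripper_width: 0.568
gripper_force: 30.0
```

drive_tool(steps=[0, 0, 0, -0.035, -0.001, 0, 0.2, 0, 0, 0, -0.035, -0.001, 0, 0.2, 0, 0, 0, -0.035, -0.001, 0, 0.2, 0, 0, 0, -0.035, -0.001, 0, 0.2, 0, 0, 0, -0.035, -0.001, 0, 0.2, 0, 0, 0, -0.035, -0.001, 0, 0.2, 0, 0, 0, -0.035, -0.001, 0, 0.2, 0, 0, 0, -0.035, 0, 0, 0.2, 0, 0, 0, -0.035, 0, 0, 0.2, 0, 0, 0, -0.035, 0, 0, 0.2])

```text
time_s: 21.4
tcp_pos: [0.5141, 0.1046, 0.234]
ee_rot: [[-0.093, -0.996, -0.001], [-0.996, 0.093, 0.0], [-0.0, 0.001, -1.0]]
wrist_force: [0.5, -0.3, -2.7]
gripper_width: 0.569
gripper_force: 30.0
```

drive_tool(steps=[0, 0, 0, -0.035, 0, 0, 0.2, 0, 0, 0, -0.035, 0, 0, 0.2, 0, 0, 0, -0.03, 0, 0, 0.2, 0, 0, 0, -0.02, 0, 0, 0.2, 0, 0, 0, 0, 0, 0, 0.2, 0, 0, 0, 0, 0, 0, 0.2])

```text
time_s: 21.9
tcp_pos: [0.5253, 0.2231, 0.2333]
ee_rot: [[-0.091, -0.996, -0.002], [-0.996, 0.091, -0.001], [0.001, 0.002, -1.0]]
wrist_force: [-0.3, -0.9, -2.2]
gripper_width: 0.57
gripper_force: 30.0
```

```bash
python3 - <<'E'
from h import *
T=np.load("T.npy"); s=r.sense(); print(toS(T,s["tcp_pos"]),s["tcp_pos"],s["gripper_width"],s["wrist_force"],np.degrees(np.arctan2(*s["ee_rot"][[1,0],0])))
im=r.capture("wrist"); cv2.imwrite("pics/pA.png",im)
E
```

```text
[-0.05126534  0.11085006] [0.52530958 0.2231149  0.23333761] 0.570118252965052 [-0.27787803 -0.89442656 -2.2492217 ] -95.24636052499135
```

drive_tool(steps=[0, 0, 0, 0, 0, 0.022, 0.2, 0, 0, 0, 0, 0, 0.022, 0.2, 0, 0, 0, 0, 0, 0.022, 0.2, 0, 0, 0, 0, 0, 0.022, 0.2, 0, 0, 0, 0, 0, 0.018, 0.2, 0, 0, 0, 0, 0, 0.012, 0.2, 0, 0, 0, 0, 0, 0, 0.2, 0, 0, 0, 0, 0, 0, 0.2])

```text
time_s: 22.62
tcp_pos: [0.5258, 0.2211, 0.1164]
ee_rot: [[-0.094, -0.996, -0.001], [-0.996, 0.094, -0.001], [0.001, 0.001, -1.0]]
wrist_force: [-0.0, -0.6, -1.9]
gripper_width: 0.569
gripper_force: 30.0
```

drive_tool(steps=[0, 0, 0, 0, 0, 0.0025, 0.2, 0, 0, 0, 0, 0, 0, 0.2])

```text
time_s: 22.78
tcp_pos: [0.5265, 0.2223, 0.115]
ee_rot: [[-0.093, -0.996, 0.002], [-0.996, 0.093, 0.001], [-0.001, -0.001, -1.0]]
wrist_force: [0.2, -0.7, -3.3]
gripper_width: 0.565
gripper_force: 30.0
```

drive_tool(steps=[0, 0, 0, 0, 0, 0.0025, 0.2, 0, 0, 0, 0, 0, 0, 0.2])

```text
time_s: 22.95
tcp_pos: [0.526, 0.2224, 0.1119]
ee_rot: [[-0.093, -0.996, 0.0], [-0.996, 0.093, 0.001], [-0.001, -0.0, -1.0]]
wrist_force: [-0.7, 0.8, -3.2]
gripper_width: 0.568
gripper_force: 30.0
```

drive_tool(steps=[0, 0, 0, 0, 0, 0.0015, 0.2, 0, 0, 0, 0, 0, 0, 0.2])

```text
time_s: 23.12
tcp_pos: [0.5263, 0.2226, 0.1106]
ee_rot: [[-0.093, -0.996, 0.001], [-0.996, 0.093, 0.0], [-0.0, -0.001, -1.0]]
wrist_force: [-0.5, 0.3, 0.2]
gripper_width: 0.566
gripper_force: 30.0
```

drive_tool(steps=[0, 0, 0, 0, 0, 0, 0.8, 0, 0, 0, 0, 0, 0, 0.8, 0, 0, 0, 0, 0, 0, 0.8, 0, 0, 0, 0, 0, 0, 0.8, 0, 0, 0, 0, 0, -0.02, 0.8, 0, 0, 0, 0, 0, -0.036, 0.8, 0, 0, 0, 0, 0, -0.036, 0.8, 0, 0, 0, 0, 0, -0.036, 0.8, 0, 0, 0, 0.0323, -0.0115, 0, 0.8, 0, 0, 0, 0.0323, -0.0115, 0, 0.8])

```text
time_s: 23.95
tcp_pos: [0.5442, 0.1572, 0.2413]
ee_rot: [[-0.089, -0.996, 0.006], [-0.996, 0.089, 0.003], [-0.004, -0.006, -1.0]]
wrist_force: [-0.4, 0.0, -1.1]
gripper_width: 0.804
gripper_force: 0.0
```

drive_tool(steps=[0, 0, 0, 0.0323, -0.0115, 0, 0.8, 0, 0, 0, 0.0323, -0.0115, 0, 0.8, 0, 0, 0, 0.0323, -0.0115, 0, 0.8, 0, 0, 0, 0.0323, -0.0115, 0, 0.8, 0, 0, 0, 0.0323, -0.0115, 0, 0.8, 0, 0, 0, 0.0323, -0.0115, 0, 0.8, 0, 0, 0, 0.0323, -0.0115, 0, 0.8, 0, 0, 0, 0.0323, -0.0115, 0, 0.8, 0, 0, 0, 0.0323, -0.0115, 0, 0.8, 0, 0, 0, 0.0323, -0.0115, 0, 0.8])

```text
time_s: 24.78
tcp_pos: [0.6276, -0.1781, 0.2381]
ee_rot: [[-0.093, -0.996, 0.0], [-0.996, 0.093, -0.0], [-0.0, -0.0, -1.0]]
wrist_force: [0.7, 0.2, 0.1]
gripper_width: 0.794
gripper_force: 0.0
```

drive_tool(steps=[0, 0, 0.123, 0.0323, -0.0115, 0, 0.75, 0, 0, 0.123, 0, 0, 0, 0.75, 0, 0, 0.123, 0, 0, 0, 0.75, 0, 0, 0.123, 0, 0, 0, 0.75, 0, 0, 0.123, 0, 0, 0, 0.75, 0, 0, 0.123, 0, 0, 0, 0.75, 0, 0, 0.123, 0, 0, 0, 0.75, 0, 0, 0.123, 0, 0, 0, 0.75, 0, 0, 0.123, 0, 0, 0, 0.75, 0, 0, 0.123, 0, 0, 0, 0.75])

```text
time_s: 25.62
tcp_pos: [0.6358, -0.2096, 0.2379]
ee_rot: [[-0.971, -0.239, -0.0], [-0.239, 0.971, 0.0], [0.0, 0.0, -1.0]]
wrist_force: [-0.4, -0.1, -0.4]
gripper_width: 0.751
gripper_force: 0.0
```

drive_tool(steps=[0, 0, 0.123, 0, 0, 0.02, 0.75, 0, 0, 0.123, 0, 0, 0.02, 0.75, 0, 0, 0, 0, 0, 0, 0.75, 0, 0, 0, 0, 0, 0, 0.75])

```text
time_s: 25.95
tcp_pos: [0.6352, -0.2096, 0.1971]
ee_rot: [[-1.0, -0.005, -0.003], [-0.005, 1.0, -0.0], [0.003, -0.0, -1.0]]
wrist_force: [0.7, 0.2, 0.8]
gripper_width: 0.746
gripper_force: 0.0
```

```bash
python3 -c "
from jar import *
find((.605,-.21),'jB')
T=np.load('T.npy'); cv2.imwrite('pics/scene4.png',r.capture('scene'));cv2.imwrite('pics/side4.png',r.capture('side'))
a=cv2.imread('pics/scene4.png')[150:350,150:390];b=cv2.imread('pics/side4.png')[120:320,220:440]
c=cv2.imread('pics/jB.png')
cv2.imwrite('pics/v12.png',np.vstack([np.hstack([cv2.resize(a,(400,333)),cv2.resize(b,(366,333))]),cv2.resize(c[0:260],(766,260))[:, :]]))
"
```

```text
tcp [ 0.6361 -0.2099  0.1986] yaw -179.71 26.0
expected px 281.8413791124332 172.65461413913965 hsv [ 90   2 120]
[     0      0    560    245 132561] [275.4 119.9] [ 0.5556 -0.2163  0.066 ]
circle [281.5 173.5  25.8] [ 0.6058 -0.2103  0.066 ]
```

View pics/v12.png

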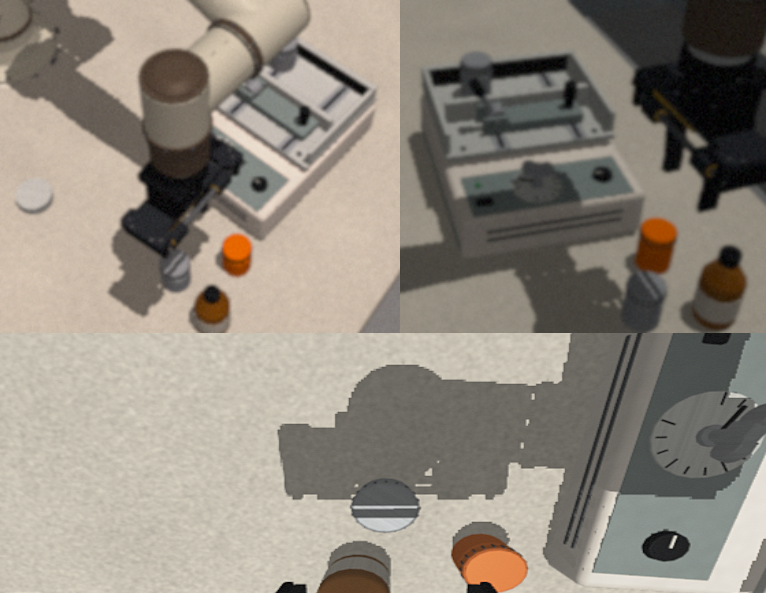

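The picture shows jar A upright near the fence at (287,55) and (476,68), the jaw back, and the lever leaning to the front. Jar B is at wrist (281,173), clear of the orange jar and the bottle.

drive_tool(steps=[0, 0, 0, 0.0303, 0, 0, 0.75, 0, 0, 0, 0, 0, 0.028, 0.75, 0, 0, 0, 0, 0, 0.028, 0.75, 0, 0, 0, 0, 0, 0.028, 0.75, 0, 0, 0, 0, 0, 0.028, 0.75, 0, 0, 0, 0, 0, 0.028, 0.75, 0, 0, 0, 0, 0, 0.025, 0.75, 0, 0, 0, 0, 0, 0.012, 0.75, 0, 0, 0, 0, 0, 0.01, 0.75, 0, 0, 0, 0, 0, 0, 0.75])

```text
time_s: 26.93
tcp_pos: [0.6052, -0.2096, 0.01]
ee_rot: [[-1.0, -0.002, -0.002], [-0.002, 1.0, 0.0], [0.002, 0.0, -1.0]]
wrist_force: [0.2, -0.5, -0.0]
gripper_width: 0.751
gripper_force: 0.0
```

drive_tool(steps=[0, 0, 0, 0, 0, 0, 0.2, 0, 0, 0, 0, 0, 0, 0.2, 0, 0, 0, 0, 0, 0, 0.2, 0, 0, 0, 0, 0, 0, 0.2, 0, 0, 0, 0, 0, 0, 0.2, 0, 0, 0, 0, 0, 0, 0.2])

```text
time_s: 27.43
tcp_pos: [0.6067, -0.21, 0.0128]
ee_rot: [[-1.0, -0.002, 0.003], [-0.002, 1.0, -0.001], [-0.003, -0.001, -1.0]]
wrist_force: [-0.6, -0.7, 6.2]
gripper_width: 0.563
gripper_force: 30.0
```

drive_tool(steps=[0, 0, 0, 0, 0, -0.015, 0.2, 0, 0, 0, 0, 0, -0.03, 0.2, 0, 0, 0, 0, 0, -0.036, 0.2, 0, 0, 0, 0, 0, -0.036, 0.2, 0, 0, 0, 0, 0, -0.036, 0.2, 0, 0, -0.123, 0, 0, -0.036, 0.2, 0, 0, -0.123, 0, 0, -0.036, 0.2, 0, 0, -0.123, 0, 0, 0, 0.2, 0, 0, -0.123, 0, 0, 0, 0.2, 0, 0, -0.123, 0, 0, 0, 0.2])

```text
time_s: 28.27
tcp_pos: [0.6048, -0.2089, 0.2356]
ee_rot: [[-0.812, -0.583, -0.001], [-0.583, 0.812, 0.002], [-0.0, 0.002, -1.0]]
wrist_force: [-0.7, -0.6, -3.5]
gripper_width: 0.565
gripper_force: 30.0
```

drive_tool(steps=[0, 0, -0.123, 0, 0, 0, 0.2, 0, 0, -0.123, 0, 0, 0, 0.2, 0, 0, -0.123, 0, 0, 0, 0.2, 0, 0, -0.123, 0, 0, 0, 0.2, 0, 0, -0.123, 0, 0, 0, 0.2, 0, 0, -0.123, 0, 0, 0, 0.2, 0, 0, -0.123, 0, 0, 0, 0.2, 0, 0, 0, -0.02, 0.0015, 0, 0.2, 0, 0, 0, -0.0335, 0.0015, 0, 0.2, 0, 0, 0, -0.0335, 0.0015, 0, 0.2])

```text
time_s: 29.1
tcp_pos: [0.6079, -0.1221, 0.2344]
ee_rot: [[-0.096, -0.995, -0.003], [-0.995, 0.096, 0.001], [-0.001, 0.003, -1.0]]
wrist_force: [1.2, 0.6, -2.9]
gripper_width: 0.566
gripper_force: 30.0
```

drive_tool(steps=[0, 0, 0, -0.0335, 0.0015, 0, 0.2, 0, 0, 0, -0.0335, 0.0015, 0, 0.2, 0, 0, 0, -0.0335, 0.0015, 0, 0.2, 0, 0, 0, -0.0335, 0.0015, 0, 0.2, 0, 0, 0, -0.0335, 0.0015, 0, 0.2, 0, 0, 0, -0.0335, 0.0015, 0, 0.2, 0, 0, 0, -0.0335, 0.0015, 0, 0.2, 0, 0, 0, -0.0335, 0.0015, 0, 0.2, 0, 0, 0, -0.0335, 0.0015, 0, 0.2, 0, 0, 0, -0.0335, 0.0015, 0, 0.2])

```text
time_s: 29.93
tcp_pos: [0.6241, 0.214, 0.2347]
ee_rot: [[-0.093, -0.996, -0.003], [-0.996, 0.093, -0.0], [0.001, 0.003, -1.0]]
wrist_force: [0.1, -1.3, -1.8]
gripper_width: 0.564
gripper_force: 30.0
```

drive_tool(steps=[0, 0, 0, 0, 0, 0, 0.2, 0, 0, 0, 0, 0, 0, 0.2])

```text
time_s: 30.1
tcp_pos: [0.6241, 0.2142, 0.234]
ee_rot: [[-0.09, -0.996, -0.004], [-0.996, 0.09, -0.001], [0.001, 0.003, -1.0]]
wrist_force: [-0.1, -0.7, -2.9]
gripper_width: 0.568
gripper_force: 30.0
```

```bash
cat > st.py <<'E'
from h import *
T=np.load("T.npy"); s=r.sense(); print(s["time_s"],"S",toS(T,s["tcp_pos"]).round(4),s["tcp_pos"].round(4),"w",s["gripper_width"],"F",s["wrist_force"].round(1),"yaw",np.degrees(np.arctan2(*s["ee_rot"][[1,0],0])).round(2),s["joints"].round(1))
E
python3 st.py
```

```text
30.1 S [0.0479 0.1112] [0.6241 0.2142 0.234 ] w 0.5681813685486103 F [-0.1 -0.7 -2.9] yaw -95.17 [ 32.9  24.7   8.5  -0.1 -74.  -38.1]
```

drive_tool(steps=[0, 0, 0, 0, 0, 0.022, 0.2, 0, 0, 0, 0, 0, 0.022, 0.2, 0, 0, 0, 0, 0, 0.022, 0.2, 0, 0, 0, 0, 0, 0.022, 0.2, 0, 0, 0, 0, 0, 0.018, 0.2, 0, 0, 0, 0, 0, 0.012, 0.2, 0, 0, 0, 0, 0, 0, 0.2, 0, 0, 0, 0, 0, 0, 0.2])

```text
time_s: 30.77
tcp_pos: [0.6253, 0.2115, 0.1179]
ee_rot: [[-0.094, -0.996, -0.001], [-0.996, 0.094, -0.001], [0.001, 0.001, -1.0]]
wrist_force: [-0.2, 0.3, -2.4]
gripper_width: 0.57
gripper_force: 30.0
```

drive_tool(steps=[0, 0, 0, 0, 0, 0.002, 0.2, 0, 0, 0, 0, 0, 0, 0.2])

```text
time_s: 30.93
tcp_pos: [0.6259, 0.2125, 0.1173]
ee_rot: [[-0.093, -0.996, 0.002], [-0.996, 0.093, 0.001], [-0.001, -0.002, -1.0]]
wrist_force: [0.5, 0.4, -3.1]
gripper_width: 0.562
gripper_force: 30.0
```

drive_tool(steps=[0, 0, 0, 0, 0, 0.0015, 0.2, 0, 0, 0, 0, 0, 0, 0.2])

```text
time_s: 31.1
tcp_pos: [0.6254, 0.2125, 0.1151]
ee_rot: [[-0.093, -0.996, 0.001], [-0.996, 0.093, 0.001], [-0.001, -0.001, -1.0]]
wrist_force: [-0.7, -0.3, -2.6]
gripper_width: 0.569
gripper_force: 30.0
```

drive_tool(steps=[0, 0, 0, 0, 0, 0.0015, 0.2, 0, 0, 0, 0, 0, 0, 0.2])

```text
time_s: 31.27
tcp_pos: [0.6252, 0.2124, 0.113]
ee_rot: [[-0.093, -0.996, -0.0], [-0.996, 0.093, 0.0], [-0.0, 0.0, -1.0]]
wrist_force: [-0.4, -0.2, -2.1]
gripper_width: 0.57
gripper_force: 30.0
```

drive_tool(steps=[0, 0, 0, 0, 0, 0.001, 0.2, 0, 0, 0, 0, 0, 0, 0.2])

```text
time_s: 31.43
tcp_pos: [0.6252, 0.2124, 0.1129]
ee_rot: [[-0.092, -0.996, 0.0], [-0.996, 0.092, -0.0], [0.0, -0.0, -1.0]]
wrist_force: [-2.6, -0.1, 2.1]
gripper_width: 0.571
gripper_force: 30.0
```

drive_tool(steps=[0, 0, 0, 0, 0, 0, 0.75, 0, 0, 0, 0, 0, 0, 0.75, 0, 0, 0, 0, 0, 0, 0.75, 0, 0, 0, 0, 0, 0, 0.75, 0, 0, 0, 0, 0, -0.02, 0.75, 0, 0, 0, 0, 0, -0.034, 0.75, 0, 0, 0, 0, 0, -0.034, 0.7, 0, 0, 0, 0, 0, -0.034, 0.6, 0, 0, 0, 0.0326, -0.0086, 0, 0.6, 0, 0, 0, 0.0326, -0.0086, 0, 0.6])

```text
time_s: 32.27
tcp_pos: [0.6378, 0.1472, 0.2375]
ee_rot: [[-0.089, -0.996, 0.007], [-0.996, 0.089, 0.003], [-0.003, -0.006, -1.0]]
wrist_force: [0.1, -0.4, -1.4]
gripper_width: 0.619
gripper_force: 0.0
```

drive_tool(steps=[0, 0, 0, 0.0326, -0.0086, 0, 0.6, 0, 0, 0, 0, 0, 0, 0.6, 0, 0, 0, 0, 0, 0, 0.6])

```text
time_s: 32.52
tcp_pos: [0.6422, 0.1109, 0.2342]
ee_rot: [[-0.096, -0.995, 0.0], [-0.995, 0.096, 0.0], [-0.0, -0.0, -1.0]]
wrist_force: [0.0, 0.1, -0.1]
gripper_width: 0.602
gripper_force: 0.0
```

```bash
python3 st.py; python3 - <<'E'
from h import *
P=r.camera_params("wrist"); im=r.capture("wrist"); cv2.imwrite("pics/p2.png",im); T=np.load("T.npy")
m=(im.max(2)<45).astype(np.uint8); m[250:]=0
n,l,st,c=cv2.connectedComponentsWithStats(m)
for i in range(1,n):
    if st[i,4]>100: print(st[i],c[i].round(),toS(T,ray("wrist",*c[i],.16,P)).round(3))
for nm,g in(("A",S(T,(-.05,.11,0))),("B",S(T,(.05,.11,0)))):
    for n,k in(("scene",1),("side",1)): bright(n,{nm+" top":(-.05 if nm=="A" else .05,.11,.166)},T,2)
E
```

```text
32.5167 S [0.0756 0.01  ] [0.6422 0.1109 0.2342] w 0.6015455485205108 F [ 0.   0.1 -0.1] yaw -95.5 [ 24.   23.8   7.    0.  -73.2 -29.5]
[452  41  27  16 404] [465.  48.] [-0.056 -0.118]
[281 151   6  34 134] [283. 170.] [ 0.075 -0.031]
[401 150   9  35 177] [405. 167.] [-0.022 -0.033]
[272 205  23  30 538] [283. 220.] [0.075 0.011]
[449 216  40  29 913] [469. 230.] [-0.081  0.02 ]
scene A top (320, 174) [25. 38. 46.]
side A top (266, 156) [50. 48. 48.]
scene B top (346, 191) [38. 42. 45.]
side B top (302, 151) [100.  99.  98.]
```

drive_tool(steps=[0, 0, 0, -0.002, 0, 0.022, 0.6, 0, 0, 0, 0, 0, 0.022, 0.6, 0, 0, 0, 0, 0, 0.022, 0.6, 0, 0, 0, 0, 0, 0.022, 0.6, 0, 0, 0, 0, 0, 0.016, 0.6, 0, 0, 0, 0, 0, 0.01, 0.6, 0, 0, 0, 0, 0, 0, 0.6, 0, 0, 0, 0, 0, 0, 0.6])

```text
time_s: 33.43
tcp_pos: [0.6423, 0.1152, 0.1201]
ee_rot: [[-0.092, -0.996, 0.0], [-0.996, 0.092, -0.001], [0.001, -0.0, -1.0]]
wrist_force: [0.2, 0.9, 0.1]
gripper_width: 0.598
gripper_force: 0.0
```

drive_tool(steps=[0, 0, 0, 0, 0, 0, 0, 0, 0, 0, 0, 0, 0, 0, 0, 0, 0, 0, 0, 0, 0, 0, 0, 0, 0, 0, 0, 0, 0, 0, 0, 0, 0, 0, 0, 0, 0, 0, 0, 0, 0, 0])

```text
time_s: 33.93
tcp_pos: [0.6419, 0.1145, 0.1204]
ee_rot: [[-0.093, -0.996, -0.0], [-0.996, 0.093, 0.0], [-0.0, 0.0, -1.0]]
wrist_force: [-8.2, 2.8, 4.3]
gripper_width: 0.23
gripper_force: 4.7
```

drive_tool(steps=[0, 0, 0, -0.004, 0, 0, 0, 0, 0, 0, -0.004, 0, 0, 0, 0, 0, 0, -0.004, 0, 0, 0, 0, 0, 0, -0.004, 0, 0, 0, 0, 0, 0, -0.004, 0, 0, 0, 0, 0, 0, -0.004, 0, 0, 0, 0, 0, 0, -0.004, 0, 0, 0, 0, 0, 0, -0.004, 0, 0, 0, 0, 0, 0, 0, 0, 0, 0])

```text
time_s: 34.68
tcp_pos: [0.6448, 0.1477, 0.1203]
ee_rot: [[-0.092, -0.996, -0.0], [-0.996, 0.092, 0.0], [-0.0, 0.0, -1.0]]
wrist_force: [-5.1, -0.7, 4.9]
gripper_width: 0.219
gripper_force: 30.0
```

drive_tool(steps=[0, 0, 0, -0.003, 0, 0, 0, 0, 0, 0, -0.003, 0, 0, 0, 0, 0, 0, -0.003, 0, 0, 0, 0, 0, 0, 0, 0, 0, 0])

```text
time_s: 35.02
tcp_pos: [0.6454, 0.1552, 0.1203]
ee_rot: [[-0.092, -0.996, -0.001], [-0.996, 0.092, -0.002], [0.002, 0.001, -1.0]]
wrist_force: [-3.7, -4.0, 5.0]
gripper_width: 0.218
gripper_force: 30.0
```

drive_tool(steps=[0, 0, 0, -0.002, 0, 0, 0, 0, 0, 0, -0.002, 0, 0, 0, 0, 0, 0, 0, 0, 0, 0])

```text
time_s: 35.27
tcp_pos: [0.6458, 0.1587, 0.1203]
ee_rot: [[-0.093, -0.996, -0.002], [-0.996, 0.093, -0.002], [0.002, 0.001, -1.0]]
wrist_force: [-4.4, -4.7, 5.4]
gripper_width: 0.217
gripper_force: 30.0
```

drive_tool(steps=[0, 0, 0, -0.002, 0, 0, 0, 0, 0, 0, -0.001, 0, 0, 0, 0, 0, 0, 0, 0, 0, 0])

```text
time_s: 35.52
tcp_pos: [0.6458, 0.1595, 0.1203]
ee_rot: [[-0.093, -0.996, -0.003], [-0.996, 0.093, -0.005], [0.005, 0.003, -1.0]]
wrist_force: [-3.2, -10.3, 5.8]
gripper_width: 0.221
gripper_force: 30.0
```

drive_tool(steps=[0, 0, 0, -0.0015, 0, 0, 0, 0, 0, 0, 0, 0, 0, 0])

```text
time_s: 35.68
tcp_pos: [0.6457, 0.1595, 0.1203]
ee_rot: [[-0.093, -0.996, -0.004], [-0.996, 0.093, -0.007], [0.008, 0.003, -1.0]]
wrist_force: [-2.5, -13.2, 5.8]
gripper_width: 0.221
gripper_force: 30.0
```

The jaw travelled 0.045 and stopped firmly at −13 N. The earlier 32 N spike was the gripper body (0.051 above the reported TCP) catching the upright lever, so I lock from the −x side with more height. First I release, rise and go to the lever's front side.

drive_tool(steps=[0, 0, 0, 0, 0, 0, 0.5, 0, 0, 0, 0, 0, 0, 0.5, 0, 0, 0, 0, 0, 0, 0.5, 0, 0, 0, 0, 0, 0, 0.5, 0, 0, 0, 0, 0, -0.03, 0.5, 0, 0, 0, 0, 0, -0.03, 0, 0, 0, 0, 0, 0, -0.03, 0, 0, 0, 0, 0, 0, -0.03, 0, 0, 0, 0, 0, 0.03, 0, 0, 0, 0, 0, 0, 0.03, 0, 0])

```text
time_s: 36.52
tcp_pos: [0.5885, 0.171, 0.2417]
ee_rot: [[-0.093, -0.996, 0.005], [-0.996, 0.093, 0.003], [-0.004, -0.005, -1.0]]
wrist_force: [-0.7, 0.1, -1.5]
gripper_width: 0.209
gripper_force: 0.0
```

drive_tool(steps=[0, 0, 0, 0, 0.032, 0, 0, 0, 0, 0, 0, 0.032, 0, 0, 0, 0, 0, 0, 0.032, 0, 0, 0, 0, 0, 0, 0.0315, 0, 0, 0, 0, 0, 0, 0, 0, 0, 0, 0, 0, 0, 0, 0, 0])

```text
time_s: 37.02
tcp_pos: [0.4592, 0.1824, 0.241]
ee_rot: [[-0.09, -0.996, 0.002], [-0.996, 0.09, 0.002], [-0.002, -0.002, -1.0]]
wrist_force: [-0.7, 0.5, 0.5]
gripper_width: 0.001
gripper_force: 0.0
```

```bash
python3 st.py; python3 - <<'E'
from h import *
P=r.camera_params("wrist"); im=r.capture("wrist"); cv2.imwrite("pics/p3.png",im); T=np.load("T.npy")
m=(im.max(2)<45).astype(np.uint8); m[250:]=0
n,l,st,c=cv2.connectedComponentsWithStats(m)
for i in range(1,n):
    if st[i,4]>100: print(st[i],c[i].round(),toS(T,ray("wrist",*c[i],.17,P)).round(3))
E
```

```text
37.0167 S [-0.1133  0.0641] [0.4592 0.1824 0.241 ] w 0.0014635650065794683 F [-0.7  0.5  0.5] yaw -95.17 [ 40.5   7.7 -14.3  -0.  -67.8 -45.7]
[ 50   0  37  24 506] [69. 10.] [ 0.034 -0.086]
[ 80  90  19  84 243] [ 89. 133.] [ 0.034 -0.005]
[220 188  24  44 645] [231. 215.] [-0.071  0.06 ]
[ 51 193  46  29 842] [ 72. 206.] [0.058 0.053]
```

drive_tool(steps=[0, 0, 0, 0.004, 0, 0.02, 0, 0, 0, 0, 0, 0, 0.02, 0, 0, 0, 0, 0, 0, 0.02, 0, 0, 0, 0, 0, 0, 0.02, 0, 0, 0, 0, 0, 0, 0.015, 0, 0, 0, 0, 0, 0, 0, 0, 0, 0, 0, 0, 0, 0, 0])

```text
time_s: 37.65
tcp_pos: [0.4604, 0.1773, 0.1444]
ee_rot: [[-0.093, -0.996, -0.001], [-0.996, 0.093, -0.001], [0.001, 0.001, -1.0]]
wrist_force: [0.3, 1.1, 0.7]
gripper_width: 0.004
gripper_force: 0.0
```

drive_tool(steps=[0, 0, 0, 0, 0.006, 0, 0, 0, 0, 0, 0, 0, 0, 0])

```text
time_s: 37.82
tcp_pos: [0.4539, 0.1783, 0.1461]
ee_rot: [[-0.093, -0.996, 0.001], [-0.996, 0.093, 0.001], [-0.001, -0.001, -1.0]]
wrist_force: [0.2, -0.2, 0.7]
gripper_width: 0.005
gripper_force: 0.0
```

(That nudge went the wrong way, in free air: +x of the shaker is tool −y.) I'm pushing the lever over, rising past upright.

drive_tool(steps=[0, 0, 0, 0, -0.008, 0, 0, 0, 0, 0, 0, -0.008, 0, 0, 0, 0, 0, 0, -0.008, 0, 0, 0, 0, 0, 0, -0.008, -0.003, 0, 0, 0, 0, 0, -0.008, -0.005, 0, 0, 0, 0, 0, 0, -0.004, 0, 0, 0, 0, 0, 0, 0, 0])

```text
time_s: 38.4
tcp_pos: [0.4949, 0.1743, 0.158]
ee_rot: [[-0.094, -0.996, 0.002], [-0.996, 0.094, 0.001], [-0.001, -0.002, -1.0]]
wrist_force: [0.2, 0.1, 0.3]
gripper_width: 0.005
gripper_force: 0.0
```

drive_tool(steps=[0, 0, 0, 0, -0.008, 0, 0, 0, 0, 0, 0, -0.008, 0, 0, 0, 0, 0, 0, -0.008, 0, 0, 0, 0, 0, 0, 0, 0, 0])

```text
time_s: 38.73
tcp_pos: [0.5189, 0.1719, 0.1568]
ee_rot: [[-0.093, -0.996, 0.001], [-0.996, 0.093, -0.0], [0.0, -0.001, -1.0]]
wrist_force: [0.2, 0.7, 0.2]
gripper_width: 0.002
gripper_force: 0.0
```

drive_tool(steps=[0, 0, 0, 0, -0.008, 0, 0, 0, 0, 0, 0, -0.008, 0, 0, 0, 0, 0, 0, -0.008, 0, 0, 0, 0, 0, 0, 0, 0, 0])

```text
time_s: 39.07
tcp_pos: [0.5404, 0.169, 0.1551]
ee_rot: [[-0.094, -0.996, -0.005], [-0.996, 0.094, -0.002], [0.002, 0.005, -1.0]]
wrist_force: [-3.3, -0.3, -1.8]
gripper_width: 0.003
gripper_force: 1.6
```

drive_tool(steps=[0, 0, 0, 0, -0.008, 0, 0, 0, 0, 0, 0, -0.008, 0, 0, 0, 0, 0, 0, -0.008, 0, 0, 0, 0, 0, 0, 0, 0, 0])

```text
time_s: 39.4
tcp_pos: [0.5622, 0.1664, 0.1539]
ee_rot: [[-0.093, -0.996, -0.01], [-0.996, 0.093, -0.004], [0.005, 0.009, -1.0]]
wrist_force: [-2.9, 0.5, 1.4]
gripper_width: 0.004
gripper_force: 1.6
```

```bash
python3 st.py
```

```text
39.4 S [-0.0093  0.0578] [0.5622 0.1664 0.1539] w 0.004283658699012215 F [-2.9  0.5  1.4] yaw -95.35 [ 32.2  21.1  -9.1  -0.1 -60.4 -37.5]
```

drive_tool(steps=[0, 0, 0, 0, -0.004, 0, 0, 0, 0, 0, 0, -0.004, 0, 0, 0, 0, 0, 0, 0, 0, 0])

```text
time_s: 39.65
tcp_pos: [0.5712, 0.1662, 0.1569]
ee_rot: [[-0.093, -0.996, -0.005], [-0.996, 0.093, -0.002], [0.002, 0.005, -1.0]]
wrist_force: [-7.3, 0.5, 4.6]
gripper_width: 0.005
gripper_force: 3.2
```

drive_tool(steps=[0, 0, 0, 0, -0.003, 0.003, 0, 0, 0, 0, 0, 0, 0.003, 0, 0, 0, 0, 0, 0, 0, 0])

```text
time_s: 39.9
tcp_pos: [0.5743, 0.1661, 0.1552]
ee_rot: [[-0.091, -0.996, -0.002], [-0.996, 0.091, -0.002], [0.002, 0.002, -1.0]]
wrist_force: [-15.3, 0.4, 18.8]
gripper_width: 0.003
gripper_force: 13.7
```

drive_tool(steps=[0, 0, 0, 0, 0, 0.003, 0, 0, 0, 0, 0, 0, 0.003, 0, 0, 0, 0, 0, 0, 0, 0])

```text
time_s: 40.15
tcp_pos: [0.5754, 0.1661, 0.1535]
ee_rot: [[-0.09, -0.996, 0.002], [-0.996, 0.09, -0.002], [0.001, -0.002, -1.0]]
wrist_force: [-20.4, 0.0, 33.9]
gripper_width: 0.006
gripper_force: 21.3
```

```bash
python3 st.py
```

```text
40.15 S [0.0039 0.0587] [0.5754 0.1661 0.1535] w 0.006310591215387311 F [-20.4   0.   33.9] yaw -95.15 [ 31.7  21.9  -8.    0.2 -60.1 -36.9]
```

It resists at 34 N, so it is at its stop. I'm rising to check the lever and jars from above.

drive_tool(steps=[0, 0, 0, 0, 0, -0.02, 0, 0, 0, 0, 0, 0, -0.035, 0, 0, 0, 0, 0, 0, -0.035, 0, 0, 0, 0, 0.013, 0.004, -0.03, 0, 0, 0, 0, 0, 0, 0, 0, 0, 0, 0, 0, 0, 0, 0])

```text
time_s: 40.65
tcp_pos: [0.5729, 0.154, 0.2684]
ee_rot: [[-0.093, -0.996, 0.008], [-0.996, 0.093, 0.003], [-0.004, -0.007, -1.0]]
wrist_force: [-0.1, -0.4, -1.2]
gripper_width: 0.005
gripper_force: 0.0
```

```bash
python3 st.py; python3 - <<'E'
from h import *
P=r.camera_params("wrist"); im=r.capture("wrist"); cv2.imwrite("pics/l2.png",im); T=np.load("T.npy")
m=(im.max(2)<45).astype(np.uint8); m[250:]=0
n,l,st,c=cv2.connectedComponentsWithStats(m)
for i in range(1,n):
    if st[i,4]>60: print(st[i],c[i].round(),toS(T,ray("wrist",*c[i],.167,P)).round(3))
a=cv2.resize(im[0:260],(800,371)); sc=r.capture("scene")[150:290,220:400]; sd=r.capture("side")[110:250,200:380]
b=np.hstack([cv2.resize(sc,(290,226)),cv2.resize(sd,(290,226)),np.zeros((226,220,3),np.uint8)])
cv2.imwrite("pics/v13.png",np.vstack([a,b]))
E
```

```text
40.65 S [0.0025 0.0465] [0.5729 0.154  0.2684] w 0.005343237962997432 F [-0.1 -0.4 -1.2] yaw -95.35 [ 30.7  16.6   1.2   0.1 -74.1 -36.1]
[371   8  24  15 328] [383.  15.] [-0.074 -0.11 ]
[194  24  25  27 109] [211.  40.] [ 0.059 -0.093]
[325 111   8  75 282] [328. 151.] [-0.037 -0.006]
[199 203  25  27 353] [212. 216.] [0.068 0.052]
[275 210  27  24 548] [288. 221.] [-0.002  0.057]
```

View pics/v13.png

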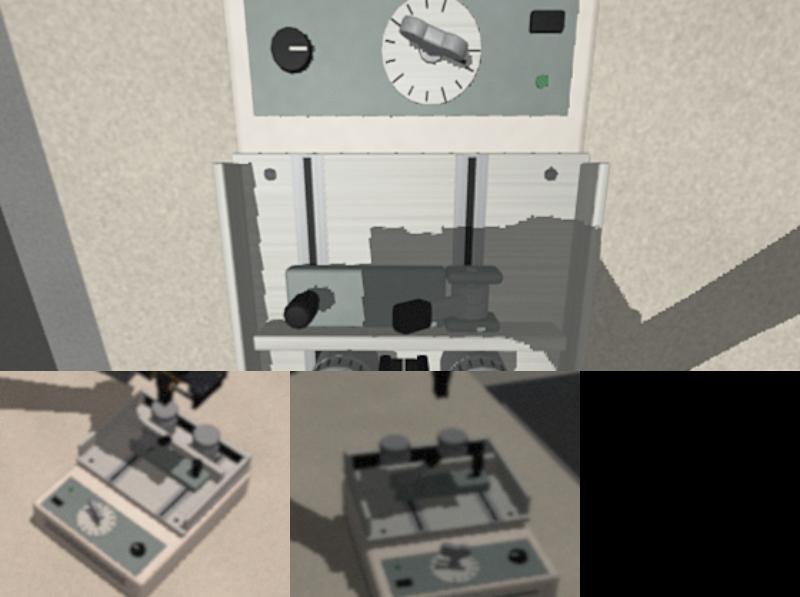

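The view shows the lever at (412,316) leaning back as at the start, so it is locked. Both jars stand in a row between the jaw and the fence at (163,415) and (207,438). The wing lies about 23° clockwise of the shaker's x, so I go to the key now with tool x along the wing.

drive_tool(steps=[0, 0, 0, 0.0323, 0.0037, 0, 0.6, 0, 0, 0, 0.0323, 0.0037, 0, 0.6, 0, 0, 0, 0.0323, 0.0037, 0, 0.6, 0, 0, 0, 0.0323, 0.0037, 0, 0.6, 0, 0, 0, 0.0323, 0.0037, 0, 0.6, 0, 0, -0.1175, 0, 0, 0, 0.6, 0, 0, -0.1175, 0, 0, 0, 0.6, 0, 0, -0.1175, 0, 0, 0, 0.6, 0, 0, -0.1175, 0, 0, 0, 0.6, 0, 0, -0.1175, 0, 0, 0, 0.6])

```text
time_s: 41.63
tcp_pos: [0.5373, -0.0054, 0.2634]
ee_rot: [[0.48, -0.877, -0.003], [-0.877, -0.48, -0.001], [-0.0, 0.003, -1.0]]
wrist_force: [-0.1, 0.1, 0.5]
gripper_width: 0.585
gripper_force: 0.0
```

drive_tool(steps=[0, 0, -0.1175, 0, 0, 0, 0.6, 0, 0, -0.1175, 0, 0, 0, 0.6, 0, 0, -0.1175, 0, 0, 0, 0.6, 0, 0, -0.1175, 0, 0, 0, 0.6, 0, 0, -0.1175, 0, 0, 0, 0.6, 0, 0, 0, 0, 0, 0.025, 0.6, 0, 0, 0, 0, 0, 0.025, 0.6, 0, 0, 0, 0, 0, 0.025, 0.6, 0, 0, 0, 0, 0, 0, 0.6, 0, 0, 0, 0, 0, 0, 0.6])

```text
time_s: 42.47
tcp_pos: [0.5367, -0.0056, 0.1882]
ee_rot: [[0.883, -0.469, -0.005], [-0.469, -0.883, -0.002], [-0.003, 0.004, -1.0]]
wrist_force: [0.8, -0.2, 0.2]
gripper_width: 0.602
gripper_force: 0.0
```

```bash
python3 st.py
```

```text
42.4667 S [-0.0187 -0.1158] [ 0.5367 -0.0056  0.1882] w 0.6016665405465853 F [ 0.8 -0.2  0.2] yaw -27.98 [ 16.7  14.5 -13.5   0.  -62.3  45.3]
```

drive_tool(steps=[0, 0, 0, 0.0028, -0.0022, 0.02, 0.6, 0, 0, 0, 0, 0, 0.02, 0.6, 0, 0, 0, 0, 0, 0.02, 0.6, 0, 0, 0, 0, 0, 0.02, 0.6, 0, 0, 0, 0, 0, 0.012, 0.6, 0, 0, 0, 0, 0, 0.007, 0.6, 0, 0, 0, 0, 0, 0, 0.6, 0, 0, 0, 0, 0, 0, 0.6])

```text
time_s: 43.13
tcp_pos: [0.5422, -0.0044, 0.0922]
ee_rot: [[0.883, -0.469, 0.002], [-0.469, -0.883, -0.0], [0.002, -0.001, -1.0]]
wrist_force: [0.9, 1.0, 0.7]
gripper_width: 0.605
gripper_force: 0.0
```

drive_tool(steps=[0, 0, 0, 0, 0, 0, 0, 0, 0, 0, 0, 0, 0, 0, 0, 0, 0, 0, 0, 0, 0, 0, 0, 0, 0, 0, 0, 0, 0, 0, 0, 0, 0, 0, 0, 0, 0, 0, 0, 0, 0, 0, 0, 0, 0, 0, 0, 0, 0])

```text
time_s: 43.72
tcp_pos: [0.541, -0.0046, 0.0911]
ee_rot: [[0.883, -0.47, 0.0], [-0.47, -0.883, 0.0], [0.0, -0.0, -1.0]]
wrist_force: [0.2, 1.0, -0.4]
gripper_width: 0.155
gripper_force: 0.0
```

```bash
python3 st.py
```

```text
43.7167 S [-0.0145 -0.1144] [ 0.541  -0.0046  0.0911] w 0.1553362947201171 F [ 0.2  1.  -0.4] yaw -28.01 [ 16.7  20.6 -20.4   0.  -49.   45.3]
```

drive_tool(steps=[0, 0, 0, 0, 0, 0, 0, 0, 0, 0, 0, 0, 0, 0, 0, 0, 0, 0, 0, 0, 0])

```text
time_s: 43.97
tcp_pos: [0.5403, -0.0056, 0.0911]
ee_rot: [[0.883, -0.47, -0.002], [-0.47, -0.883, -0.001], [-0.001, 0.002, -1.0]]
wrist_force: [-2.1, -5.1, 2.9]
gripper_width: 0.113
gripper_force: 30.0
```

drive_tool(steps=[0, 0, 0.06, 0, 0, 0, 0, 0, 0, 0.1, 0, 0, 0, 0, 0, 0, 0.1, 0, 0, 0, 0, 0, 0, 0.1, 0, 0, 0, 0, 0, 0, 0, 0, 0, 0, 0])

```text
time_s: 44.38
tcp_pos: [0.5402, -0.0056, 0.0911]
ee_rot: [[0.658, -0.753, -0.002], [-0.753, -0.658, -0.001], [-0.0, 0.002, -1.0]]
wrist_force: [-1.1, -6.6, 2.1]
gripper_width: 0.11
gripper_force: 30.0
```

```bash
python3 st.py; python3 -c "
from h import *
s=r.sense();print(s['moment'],s['gripper_force'])"
```

```text
44.3833 S [-0.0152 -0.1155] [ 0.5402 -0.0056  0.0911] w 0.11043087788709179 F [-1.1 -6.6  2.1] yaw -48.85 [ 16.6  20.6 -20.5   0.1 -49.1  24.5]
[-1.59559593  0.4826469  -0.04700243] 30.003479719161987
```

drive_tool(steps=[0, 0, 0.12, 0, 0, 0, 0, 0, 0, 0.12, 0, 0, 0, 0, 0, 0, 0.12, 0, 0, 0, 0, 0, 0, 0.12, 0, 0, 0, 0, 0, 0, 0.12, 0, 0, 0, 0, 0, 0, 0.12, 0, 0, 0, 0, 0, 0, 0.12, 0, 0, 0, 0, 0, 0, 0.12, 0, 0, 0, 0, 0, 0, 0.12, 0, 0, 0, 0, 0, 0, 0, 0, 0, 0, 0])

```text
time_s: 45.22
tcp_pos: [0.5398, -0.0057, 0.0911]
ee_rot: [[-0.355, -0.935, -0.003], [-0.935, 0.355, -0.002], [0.002, 0.002, -1.0]]
wrist_force: [-2.9, -4.9, 3.3]
gripper_width: 0.11
gripper_force: 30.0
```

drive_tool(steps=[0, 0, 0.12, 0, 0, 0, 0, 0, 0, 0.12, 0, 0, 0, 0, 0, 0, 0.12, 0, 0, 0, 0, 0, 0, 0.12, 0, 0, 0, 0, 0, 0, 0.12, 0, 0, 0, 0, 0, 0, 0.12, 0, 0, 0, 0, 0, 0, 0, 0, 0, 0, 0, 0, 0, 0, 0, 0, 0, 0])

```text
time_s: 45.88
tcp_pos: [0.5397, -0.0055, 0.0911]
ee_rot: [[-0.881, -0.472, -0.003], [-0.472, 0.881, -0.001], [0.003, 0.0, -1.0]]
wrist_force: [-4.5, -4.4, 4.6]
gripper_width: 0.109
gripper_force: 30.0
```

```bash
python3 st.py; python3 -c "
from h import *
s=r.sense();print(s['moment'],s['gripper_force'])"
```

```text
45.8833 S [-0.0157 -0.1155] [ 0.5397 -0.0055  0.0911] w 0.10908769046355318 F [-4.5 -4.4  4.6] yaw -151.81 [ 16.7  20.6 -20.5   0.  -49.1 -78.5]
[-1.20660872  0.76963265 -0.04442359] 30.00225841999054
```

First part turn is done (124°). I open, swing back a half turn around the key, and re-grip.

drive_tool(steps=[0, 0, 0, 0, 0, 0, 0.8, 0, 0, 0, 0, 0, 0, 0.8, 0, 0, 0, 0, 0, 0, 0.8, 0, 0, 0, 0, 0, 0, 0.8, 0, 0, 0, 0, 0, 0, 0.8, 0, 0, 0, 0, 0, 0, 0.8, 0, 0, 0, 0, 0, 0, 0.8, 0, 0, 0, 0, 0, 0, 0.8, 0, 0, 0, 0, 0, -0.02, 0.8, 0, 0, 0, 0, 0, -0.02, 0.8])

```text
time_s: 46.72
tcp_pos: [0.54, -0.0048, 0.1303]
ee_rot: [[-0.881, -0.473, -0.003], [-0.473, 0.881, -0.001], [0.003, 0.001, -1.0]]
wrist_force: [0.3, -0.7, -0.1]
gripper_width: 0.758
gripper_force: 0.0
```

drive_tool(steps=[0, 0, -0.1208, 0, 0, 0, 0.8, 0, 0, -0.1208, 0, 0, 0, 0.8, 0, 0, -0.1208, 0, 0, 0, 0.8, 0, 0, -0.1208, 0, 0, 0, 0.8, 0, 0, -0.1208, 0, 0, 0, 0.8, 0, 0, -0.1208, 0, 0, 0, 0.8, 0, 0, -0.1208, 0, 0, 0, 0.8, 0, 0, -0.1208, 0, 0, 0, 0.8, 0, 0, -0.1208, 0, 0, 0, 0.8, 0, 0, -0.1208, 0, 0, 0, 0.8])

```text
time_s: 47.55
tcp_pos: [0.541, -0.0046, 0.131]
ee_rot: [[0.136, -0.991, -0.0], [-0.991, -0.136, 0.0], [-0.0, 0.0, -1.0]]
wrist_force: [0.5, 0.1, 0.8]
gripper_width: 0.799
gripper_force: 0.0
```

drive_tool(steps=[0, 0, -0.1208, 0, 0, 0, 0.8, 0, 0, -0.1208, 0, 0, 0, 0.8, 0, 0, -0.1208, 0, 0, 0, 0.8, 0, 0, -0.1208, 0, 0, 0, 0.8, 0, 0, -0.1208, 0, 0, 0, 0.8, 0, 0, -0.1208, 0, 0, 0, 0.8, 0, 0, -0.1208, 0, 0, 0, 0.8, 0, 0, -0.1208, 0, 0, 0, 0.8, 0, 0, -0.1208, 0, 0, 0, 0.8, 0, 0, -0.1208, 0, 0, 0, 0.8])

```text
time_s: 48.38
tcp_pos: [0.541, -0.0046, 0.1311]
ee_rot: [[0.974, -0.225, 0.0], [-0.225, -0.974, 0.0], [0.0, -0.0, -1.0]]
wrist_force: [0.6, 0.1, 0.4]
gripper_width: 0.803
gripper_force: 0.0
```

drive_tool(steps=[0, 0, -0.1208, 0, 0, 0, 0.8, 0, 0, -0.1208, 0, 0, 0, 0.8, 0, 0, -0.1208, 0, 0, 0, 0.8, 0, 0, -0.1208, 0, 0, 0, 0.8, 0, 0, -0.1208, 0, 0, 0, 0.8, 0, 0, -0.1208, 0, 0, 0, 0.8, 0, 0, 0, 0, 0, 0, 0.8, 0, 0, 0, 0, 0, 0, 0.8])

```text
time_s: 49.05
tcp_pos: [0.541, -0.0046, 0.131]
ee_rot: [[0.883, 0.47, -0.0], [0.47, -0.883, 0.0], [0.0, -0.0, -1.0]]
wrist_force: [0.2, 0.0, -0.1]
gripper_width: 0.799
gripper_force: 0.0
```

```bash
python3 st.py
```

```text
49.05 S [-0.0145 -0.1144] [ 0.541  -0.0046  0.131 ] w 0.7990606311281264 F [ 0.2  0.  -0.1] yaw 28.01 [ 16.7  17.9 -17.7  -0.  -54.4 101.3]
```

drive_tool(steps=[0, 0, 0, -0.0013, 0.0004, 0.02, 0.6, 0, 0, 0, 0, 0, 0.02, 0.5, 0, 0, 0, 0, 0, 0, 0, 0, 0, 0, 0, 0, 0, 0, 0, 0, 0, 0, 0, 0, 0, 0, 0, 0, 0, 0, 0, 0, 0, 0, 0, 0, 0, 0, 0, 0, 0, 0, 0, 0, 0, 0, 0, 0, 0, 0, 0, 0, 0, 0, 0, 0, 0, 0, 0, 0])

```text
time_s: 49.88
tcp_pos: [0.5402, -0.0055, 0.0914]
ee_rot: [[0.881, 0.472, 0.001], [0.472, -0.881, 0.0], [0.001, 0.0, -1.0]]
wrist_force: [0.2, 0.2, -0.8]
gripper_width: 0.122
gripper_force: 0.0
```

drive_tool(steps=[0, 0, 0, 0, 0, 0, 0, 0, 0, 0, 0, 0, 0, 0, 0, 0, 0.06, 0, 0, 0, 0, 0, 0, 0.12, 0, 0, 0, 0, 0, 0, 0.12, 0, 0, 0, 0, 0, 0, 0.12, 0, 0, 0, 0, 0, 0, 0.12, 0, 0, 0, 0, 0, 0, 0.12, 0, 0, 0, 0, 0, 0, 0.12, 0, 0, 0, 0, 0, 0, 0.12, 0, 0, 0, 0])

```text
time_s: 50.72
tcp_pos: [0.5401, -0.0055, 0.0914]
ee_rot: [[0.916, -0.402, 0.0], [-0.402, -0.916, -0.0], [0.0, 0.0, -1.0]]
wrist_force: [-0.4, 0.0, 2.2]
gripper_width: 0.112
gripper_force: 30.0
```

drive_tool(steps=[0, 0, 0.12, 0, 0, 0, 0, 0, 0, 0.12, 0, 0, 0, 0, 0, 0, 0.12, 0, 0, 0, 0, 0, 0, 0.12, 0, 0, 0, 0, 0, 0, 0.12, 0, 0, 0, 0, 0, 0, 0.12, 0, 0, 0, 0, 0, 0, 0.12, 0, 0, 0, 0, 0, 0, 0.1, 0, 0, 0, 0, 0, 0, 0.0, 0, 0, 0, 0])

```text
time_s: 51.47
tcp_pos: [0.54, -0.0056, 0.0914]
ee_rot: [[0.22, -0.976, -0.0], [-0.976, -0.22, -0.0], [0.0, 0.0, -1.0]]
wrist_force: [-1.6, -0.2, 2.4]
gripper_width: 0.109
gripper_force: 30.0
```

```bash
python3 st.py; python3 -c "
from h import *
s=r.sense();print(s['moment'],s['gripper_force'])"
```

```text
51.4667 S [-0.0154 -0.1155] [ 0.54   -0.0056  0.0914] w 0.10913556382604342 F [-1.6 -0.2  2.4] yaw -77.32 [ 16.6  20.5 -20.6   0.  -49.   -4. ]
[ 0.19986474  0.33605961 -0.00541971] 30.00254452228546
```

drive_tool(steps=[0, 0, 0.1, 0, 0, 0, 0, 0, 0, 0.1, 0, 0, 0, 0, 0, 0, 0.1, 0, 0, 0, 0, 0, 0, 0.1, 0, 0, 0, 0, 0, 0, 0.08, 0, 0, 0, 0, 0, 0, 0, 0, 0, 0, 0])

```text
time_s: 51.97
tcp_pos: [0.54, -0.0056, 0.0914]
ee_rot: [[-0.253, -0.967, -0.0], [-0.967, 0.253, -0.0], [0.0, 0.0, -1.0]]
wrist_force: [-1.2, 0.8, 3.8]
gripper_width: 0.112
gripper_force: 30.0
```

```bash
python3 st.py; python3 -c "
from h import *
s=r.sense();print(s['moment'],s['gripper_force'])"
```

```text
51.9667 S [-0.0155 -0.1155] [ 0.54   -0.0056  0.0914] w 0.11165812257851339 F [-1.2  0.8  3.8] yaw -104.67 [ 16.6  20.5 -20.6   0.  -49.  -31.3]
[0.22392354 0.46110136 0.03386702] 30.00223070383072
```

drive_tool(steps=[0, 0, 0.04, 0, 0, 0, 0, 0, 0, 0.04, 0, 0, 0, 0, 0, 0, 0.04, 0, 0, 0, 0, 0, 0, 0.0, 0, 0, 0, 0, 0, 0, 0, 0, 0, 0, 0])

```text
time_s: 52.38
tcp_pos: [0.54, -0.0056, 0.0914]
ee_rot: [[-0.365, -0.931, -0.0], [-0.931, 0.365, -0.0], [0.0, 0.0, -1.0]]
wrist_force: [-3.0, 1.1, 5.4]
gripper_width: 0.11
gripper_force: 30.0
```

```bash
python3 st.py; python3 -c "
from h import *
s=r.sense();print(s['moment'],s['gripper_force'])"
```

```text
52.3833 S [-0.0155 -0.1155] [ 0.54   -0.0056  0.0914] w 0.11004234747072227 F [-3.   1.1  5.4] yaw -111.41 [ 16.6  20.5 -20.6   0.  -49.  -38. ]
[ 0.32427867  0.61410328 -0.07067014] 30.001044273376465
```

drive_tool(steps=[0, 0, 0.03, 0, 0, 0, 0, 0, 0, 0.03, 0, 0, 0, 0, 0, 0, 0.0, 0, 0, 0, 0])

```text
time_s: 52.63
tcp_pos: [0.54, -0.0056, 0.0914]
ee_rot: [[-0.419, -0.908, -0.0], [-0.908, 0.419, -0.001], [0.001, -0.0, -1.0]]
wrist_force: [-1.8, 0.5, 5.1]
gripper_width: 0.114
gripper_force: 31.0
```

```bash
python3 st.py; python3 -c "
from h import *
s=r.sense();print(s['moment'],s['gripper_force'])"
```

```text
52.6333 S [-0.0155 -0.1155] [ 0.54   -0.0056  0.0914] w 0.11397103926852671 F [-1.8  0.5  5.1] yaw -114.8 [ 16.6  20.5 -20.6   0.  -49.  -41.5]
[0.34074132 0.71170897 0.68343353] 31.015417277812958
```

drive_tool(steps=[0, 0, 0.04, 0, 0, 0, 0, 0, 0, 0.03, 0, 0, 0, 0, 0, 0, 0.0, 0, 0, 0, 0, 0, 0, 0, 0, 0, 0, 0])

```text
time_s: 52.97
tcp_pos: [0.5399, -0.0058, 0.0914]
ee_rot: [[-0.481, -0.877, -0.0], [-0.877, 0.481, -0.001], [0.001, -0.0, -1.0]]
wrist_force: [-1.8, 0.7, 5.7]
gripper_width: 0.123
gripper_force: 33.4
```

```bash
python3 st.py; python3 -c "
from h import *
s=r.sense();print(s['moment'],s['gripper_force'])"
```

```text
52.9667 S [-0.0155 -0.1157] [ 0.5399 -0.0058  0.0914] w 0.12307802069158547 F [-1.8  0.7  5.7] yaw -118.73 [ 16.6  20.5 -20.6   0.1 -49.  -45.4]
[0.1309186  0.7282028  0.85372363] 33.44566661864519
```

Moment jumped to 0.85 N·m and the angle totals ≈5.0 rad, so the key is at its stop. I open and withdraw.

drive_tool(steps=[0, 0, 0, 0, 0, 0, 0.7, 0, 0, 0, 0, 0, 0, 0.7, 0, 0, 0, 0, 0, 0, 0.7, 0, 0, 0, 0, 0, 0, 0.7, 0, 0, 0, 0, 0, 0, 0.7, 0, 0, 0, 0, 0, 0, 0.7, 0, 0, 0, 0, 0, -0.03, 0.7, 0, 0, 0, 0, 0, -0.04, 0.7, 0, 0, 0, 0, 0, -0.04, 0.7, 0, 0, 0, 0, 0, -0.04, 0.7])

```text
time_s: 53.8
tcp_pos: [0.5397, -0.0057, 0.2427]
ee_rot: [[-0.486, -0.874, -0.0], [-0.874, 0.486, -0.0], [0.0, 0.0, -1.0]]
wrist_force: [0.3, 0.4, -0.3]
gripper_width: 0.688
gripper_force: 0.0
```

drive_tool(steps=[0, 0, 0, 0.035, 0, 0, 0.7, 0, 0, 0, 0.035, 0, 0, 0.7, 0, 0, 0, 0.035, 0, 0, 0.7, 0, 0, 0, 0.035, 0, 0, 0.7, 0, 0, 0, 0.035, 0, 0, 0.7, 0, 0, 0, 0, 0, 0, 0.7, 0, 0, 0, 0, 0, 0, 0.7])

```text
time_s: 54.38
tcp_pos: [0.4542, -0.1598, 0.2413]
ee_rot: [[-0.488, -0.873, 0.001], [-0.873, 0.488, 0.0], [-0.0, -0.001, -1.0]]
wrist_force: [0.4, 1.0, -0.0]
gripper_width: 0.703
gripper_force: 0.0
```

```bash
python3 st.py; python3 - <<'E'
from h import *
im=r.capture("wrist"); cv2.imwrite("pics/f.png",im)
a=cv2.resize(im[0:250],(672,300)); sc=r.capture("scene")[150:350,150:400]; sd=r.capture("side")[110:310,200:420]
b=np.hstack([cv2.resize(sc,(375,300)),cv2.resize(sd,(330,300))])
cv2.imwrite("pics/v14.png",np.vstack([np.hstack([a,np.zeros((300,33,3),np.uint8)]),b]))
E
```

```text
54.3833 S [-0.0865 -0.277 ] [ 0.4542 -0.1598  0.2413] w 0.703362355042105 F [ 0.4  1.  -0. ] yaw -119.23 [ -0.    6.4 -15.7  -0.  -67.8 -29.2]
```

View pics/v14.png

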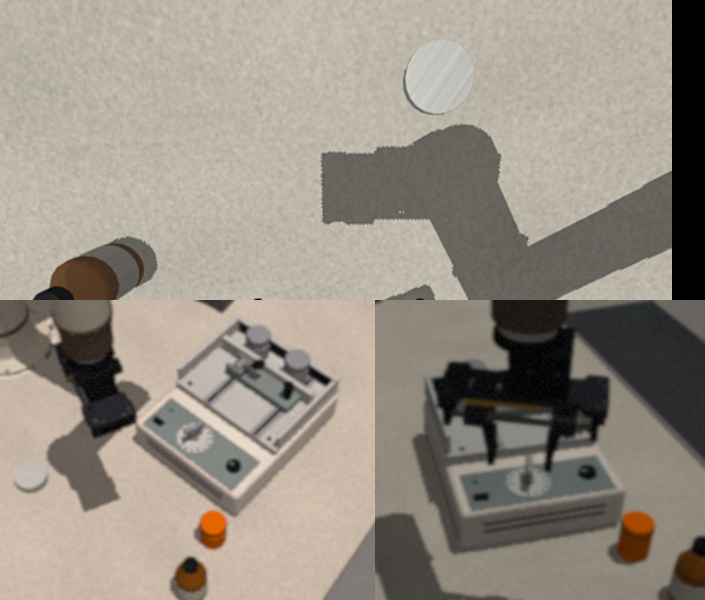

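The final view shows both jars upright between the jaw and the fence (258,340 and 297,362), the lever locked, and the key wound. The orange jar, bottle and tin are in place, no jar is left on the bench, and the robot is clear.

```bash
python3 -c "
from station import r
print(r.finish_job())"
```

```text
the job is handed in; nothing more can be done
None
```

The job is handed in at about 54 s: both steel jars stand clamped in one row with the lever locked, and after that the timer was wound to its stop, but early on the upright lever pushed up on the gripper's body with about 32 N (limit 40 N).

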